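# Load and lock the test eyes in the autorefractor's calibration carrier

## Task

Get the autorefractor's calibration carrier ready: stand every test eye from the mat in the carrier, one to a well (any wells), seated flat, then lock each one by turning that well's slotted screw clockwise with the wing key until its clip is right over the eye's flange at the stop; do not turn the screws with the fingers. Leave the clips of empty wells open, put the key back upright in its stand as you found it, and do not disturb the other things on the desk.

Things in the scene. Friction and masses are not known exactly. Their poses are not given: they have to be found in the camera images.
- carrier: fixed grey anodised plate 92 x 250 x 18 mm, flat on the table; origin at the centre of its underside, z up, x across it (dark steel rail along its +x edge), y along it. Four round wells 42 mm across, 8 mm deep at x = +18, y = -93, -31, +31, +93 mm; each well's captive screw at x = -24 mm, same y
- well1 (a point): centre of the floor of well 1 (y = -93 mm on the carrier), 10 mm above the table, 8 mm below the carrier's top face; the point's axes are the carrier's
- well2 (a point): centre of the floor of well 2 (y = -31 mm on the carrier), 10 mm above the table, 8 mm below the carrier's top face; the point's axes are the carrier's
- well3 (a point): centre of the floor of well 3 (y = +31 mm on the carrier), 10 mm above the table, 8 mm below the carrier's top face; the point's axes are the carrier's
- well4 (a point): centre of the floor of well 4 (y = +93 mm on the carrier), 10 mm above the table, 8 mm below the carrier's top face; the point's axes are the carrier's
- screw1 (a joint): captive screw of well 1 with a brass clip fixed under its head (tip 28 mm from the vertical axis, 10 mm wide, 1.5 mm above the carrier). 0 = open: the clip points 1.22 rad counter-clockwise (from above) of the carrier's +x; grows clockwise to the stop at 1.22 = locked: clip along +x, over the flange of a seated eye. Starts at 0 to 0.3; stiff, 0.1 N m, stays where left
- screw1_slot (a point): on screw 1's axis, floor of its slot, 24.5 mm above the table. Steel head 26 mm across, top 32 mm above the table; one slot right across, 7 mm wide (10 mm at its chamfered mouth), 7.5 mm deep, its line (0.61 - joint value) rad counter-clockwise of the carrier's +x from above. The point turns with the screw; its axes are the carrier's at joint 0
- screw2 (a joint): captive screw of well 2 with a brass clip fixed under its head (tip 28 mm from the vertical axis, 10 mm wide, 1.5 mm above the carrier). 0 = open: the clip points 1.22 rad counter-clockwise (from above) of the carrier's +x; grows clockwise to the stop at 1.22 = locked: clip along +x, over the flange of a seated eye. Starts at 0 to 0.3; stiff, 0.1 N m, stays where left
- screw2_slot (a point): on screw 2's axis, floor of its slot, 24.5 mm above the table. Steel head 26 mm across, top 32 mm above the table; one slot right across, 7 mm wide (10 mm at its chamfered mouth), 7.5 mm deep, its line (0.61 - joint value) rad counter-clockwise of the carrier's +x from above. The point turns with the screw; its axes are the carrier's at joint 0
- screw3 (a joint): captive screw of well 3 with a brass clip fixed under its head (tip 28 mm from the vertical axis, 10 mm wide, 1.5 mm above the carrier). 0 = open: the clip points 1.22 rad counter-clockwise (from above) of the carrier's +x; grows clockwise to the stop at 1.22 = locked: clip along +x, over the flange of a seated eye. Starts at 0 to 0.3; stiff, 0.1 N m, stays where left
- screw3_slot (a point): on screw 3's axis, floor of its slot, 24.5 mm above the table. Steel head 26 mm across, top 32 mm above the table; one slot right across, 7 mm wide (10 mm at its chamfered mouth), 7.5 mm deep, its line (0.61 - joint value) rad counter-clockwise of the carrier's +x from above. The point turns with the screw; its axes are the carrier's at joint 0
- screw4 (a joint): captive screw of well 4 with a brass clip fixed under its head (tip 28 mm from the vertical axis, 10 mm wide, 1.5 mm above the carrier). 0 = open: the clip points 1.22 rad counter-clockwise (from above) of the carrier's +x; grows clockwise to the stop at 1.22 = locked: clip along +x, over the flange of a seated eye. Starts at 0 to 0.3; stiff, 0.1 N m, stays where left
- screw4_slot (a point): on screw 4's axis, floor of its slot, 24.5 mm above the table. Steel head 26 mm across, top 32 mm above the table; one slot right across, 7 mm wide (10 mm at its chamfered mouth), 7.5 mm deep, its line (0.61 - joint value) rad counter-clockwise of the carrier's +x from above. The point turns with the screw; its axes are the carrier's at joint 0
- eye1: test eye 1 of up to four alike (may be absent): black barrel 22 mm across on a round flange 38 mm across and 8 mm thick, 42 mm tall in all, lens on top, 60 g; stands on a fixed grey-blue rubber mat 160 x 160 x 3 mm; origin at the centre of the flange's underside, z up. The flange fits a well with 2 mm to spare all round, then flush with the carrier's top
- eye2: test eye 2 of up to four alike (may be absent): black barrel 22 mm across on a round flange 38 mm across and 8 mm thick, 42 mm tall in all, lens on top, 60 g; stands on a fixed grey-blue rubber mat 160 x 160 x 3 mm; origin at the centre of the flange's underside, z up. The flange fits a well with 2 mm to spare all round, then flush with the carrier's top
- eye3: test eye 3 of up to four alike (may be absent): black barrel 22 mm across on a round flange 38 mm across and 8 mm thick, 42 mm tall in all, lens on top, 60 g; stands on a fixed grey-blue rubber mat 160 x 160 x 3 mm; origin at the centre of the flange's underside, z up. The flange fits a well with 2 mm to spare all round, then flush with the carrier's top
- eye4: test eye 4 of up to four alike (may be absent): black barrel 22 mm across on a round flange 38 mm across and 8 mm thick, 42 mm tall in all, lens on top, 60 g; stands on a fixed grey-blue rubber mat 160 x 160 x 3 mm; origin at the centre of the flange's underside, z up. The flange fits a well with 2 mm to spare all round, then flush with the carrier's top
- key: wing key, 105 mm tall, 80 g, upright in its stand: steel blade at the foot 16 mm wide (key x), 4 mm thick (key y), 12 mm tall; round shank 8 mm; collar 28 mm across, underside 32 mm above the foot; flat black wing handle 34 mm wide (x), 12 mm thick (y), from 61 to 105 mm above the foot. Origin at the centre of the blade's foot, z up the key
- stand: grey block 70 x 60 x 44 mm, fixed, the key's stand; origin at the centre of its underside. A pocket in its top, 21 mm along stand x, 10 mm along stand y, 38 mm deep, takes blade and shank (key x along stand x, either way round); the key hangs upright on its collar, foot 12 mm above the table
- stand_mouth (a point): centre of the pocket's mouth, on the stand's top face, 44 mm above the table; axes of the stand
- drops: bystander: white eye-drop bottle 26 mm across, 65 mm tall, standing; origin at its foot
- occluder: bystander: black flat occluder paddle about 137 mm long, 4 mm thick, lying in front of the carrier
- penlight: bystander: aluminium pen torch 112 mm long, 12 mm thick, lying in front of the carrier
- lenscase: bystander: white contact-lens case 68 x 32 x 14 mm
Not all that is in view belongs to the job. What is shaped like the eye1 but yellow is not meant.

How it is judged (in metres and radians):
At the end, for the whole second after the job is handed in: every eye present stands (tilt under 0.12 rad) on the floor of its own well, within 6 mm of centre, with that screw above 1.05 rad; screws of empty wells are below 0.5 rad; the key is at rest, upright (0.12 rad) in its pocket, foot within 10 mm of the axis and over 25 mm below the mouth (((horizontal distance between eye1 and well1 below 0.006 m and z of eye1 in the frame of carrier between 0.007 and 0.013 m and angle between eye1's own z axis and vertical below 0.12 rad and value of joint screw1 above 1.05 rad) or (horizontal distance between eye1 and well2 below 0.006 m and z of eye1 in the frame of carrier between 0.007 and 0.013 m and angle between eye1's own z axis and vertical below 0.12 rad and value of joint screw2 above 1.05 rad) or (horizontal distance between eye1 and well3 below 0.006 m and z of eye1 in the frame of carrier between 0.007 and 0.013 m and angle between eye1's own z axis and vertical below 0.12 rad and value of joint screw3 above 1.05 rad) or (horizontal distance between eye1 and well4 below 0.006 m and z of eye1 in the frame of carrier between 0.007 and 0.013 m and angle between eye1's own z axis and vertical below 0.12 rad and value of joint screw4 above 1.05 rad)) and ((horizontal distance between eye2 and well1 below 0.006 m and z of eye2 in the frame of carrier between 0.007 and 0.013 m and angle between eye2's own z axis and vertical below 0.12 rad and value of joint screw1 above 1.05 rad) or (horizontal distance between eye2 and well2 below 0.006 m and z of eye2 in the frame of carrier between 0.007 and 0.013 m and angle between eye2's own z axis and vertical below 0.12 rad and value of joint screw2 above 1.05 rad) or (horizontal distance between eye2 and well3 below 0.006 m and z of eye2 in the frame of carrier between 0.007 and 0.013 m and angle between eye2's own z axis and vertical below 0.12 rad and value of joint screw3 above 1.05 rad) or (horizontal distance between eye2 and well4 below 0.006 m and z of eye2 in the frame of carrier between 0.007 and 0.013 m and angle between eye2's own z axis and vertical below 0.12 rad and value of joint screw4 above 1.05 rad)) and ((horizontal distance between eye3 and well1 below 0.006 m and z of eye3 in the frame of carrier between 0.007 and 0.013 m and angle between eye3's own z axis and vertical below 0.12 rad and value of joint screw1 above 1.05 rad) or (horizontal distance between eye3 and well2 below 0.006 m and z of eye3 in the frame of carrier between 0.007 and 0.013 m and angle between eye3's own z axis and vertical below 0.12 rad and value of joint screw2 above 1.05 rad) or (horizontal distance between eye3 and well3 below 0.006 m and z of eye3 in the frame of carrier between 0.007 and 0.013 m and angle between eye3's own z axis and vertical below 0.12 rad and value of joint screw3 above 1.05 rad) or (horizontal distance between eye3 and well4 below 0.006 m and z of eye3 in the frame of carrier between 0.007 and 0.013 m and angle between eye3's own z axis and vertical below 0.12 rad and value of joint screw4 above 1.05 rad)) and ((horizontal distance between eye4 and well1 below 0.006 m and z of eye4 in the frame of carrier between 0.007 and 0.013 m and angle between eye4's own z axis and vertical below 0.12 rad and value of joint screw1 above 1.05 rad) or (horizontal distance between eye4 and well2 below 0.006 m and z of eye4 in the frame of carrier between 0.007 and 0.013 m and angle between eye4's own z axis and vertical below 0.12 rad and value of joint screw2 above 1.05 rad) or (horizontal distance between eye4 and well3 below 0.006 m and z of eye4 in the frame of carrier between 0.007 and 0.013 m and angle between eye4's own z axis and vertical below 0.12 rad and value of joint screw3 above 1.05 rad) or (horizontal distance between eye4 and well4 below 0.006 m and z of eye4 in the frame of carrier between 0.007 and 0.013 m and angle between eye4's own z axis and vertical below 0.12 rad and value of joint screw4 above 1.05 rad)) and (value of joint screw1 below 0.5 rad or horizontal distance between any of eye1, eye2, eye3, eye4 and well1 below 0.006 m) and (value of joint screw2 below 0.5 rad or horizontal distance between any of eye1, eye2, eye3, eye4 and well2 below 0.006 m) and (value of joint screw3 below 0.5 rad or horizontal distance between any of eye1, eye2, eye3, eye4 and well3 below 0.006 m) and (value of joint screw4 below 0.5 rad or horizontal distance between any of eye1, eye2, eye3, eye4 and well4 below 0.006 m) and horizontal distance between key and stand_mouth below 0.01 m and z of key in the frame of stand_mouth below -0.025 m and angle between key's own z axis and vertical below 0.12 rad and linear speed of key below 0.02 m/s); the robot touches nothing.
It fails at once if a bystander is pushed out of its place (more than 30 mm) (distance of any of drops, occluder, penlight, lenscase from where it was at the start of the episode above 0.03 m).
It fails at once if a screw is worked with the fingers instead of the key (contact force between the fingers and screw1 above 3 N or contact force between the fingers and screw2 above 3 N or contact force between the fingers and screw3 above 3 N or contact force between the fingers and screw4 above 3 N).
Of eye1, eye2, eye3, eye4 only 3 to 4 are there at a start; the rules pass over those that are not, and their reading is None.
At some moment in a run one of eye1, eye2, eye3, eye4 may be knocked a few centimetres aside while the robot is not near it.
It also fails if it takes over 210 s, if anything falls off the work surface, if the arm or the gripper's body presses on something with over 40 N, if the wrist force passes 120 N, or if a joint passes its speed limit or range.

## Robot

A 6-joint arm with a two-finger parallel gripper is mounted at the origin on the work surface. World frame = base frame: x ahead of the robot, y to its left, z up, the work surface at z = 0. Lengths are in m, angles in degrees, forces in N, time in s.
With the tool pointing down it reaches from about 0.35 to 0.875 m from the base axis. Payload 4.2 kg.
Tool frame: the origin (TCP) lies on the centre line of the jaws, within the pads' length; the fingertips stand 11 mm ahead of it and the grasp point (between the pads) lies 8 mm behind it; z points along the fingers, y is the line along which they close (so a half turn about z gives the same grasp; the last joint's range is limited). The gripper opens to 87 mm and grips with 3 to 60 N. Pads are 19 mm wide; open, the fingers measure 117 mm over their backs; the gripper's body (75 mm by 190 mm) begins 51 mm behind the grasp point.
Start: joints at [90.791, 22.042, 0.453, 0, -68.411, -14.817], TCP at [0.151, 0.606, 0.234] pointing down, gripper open.
Joint ranges: [-179.83, 179.83], [-69.29, 118.12], [-61.27, 80.66], [-181.25, 117.63], [-171.15, -9.14], [-177.46, 177.46]. Speed limits (degrees/s): [159.86, 159.86, 180, 180, 180, 180].

## Interface

Orientations are given as a 3x3 rotation matrix whose columns are the frame's x, y, z axes.
In Python, from station import r gives the robot as it stands.
- The arm moves only by the tool servo_tool, never from a script. Its argument "commands" is a list that holds one entry, the list of rows, each a list of 7 numbers: the closure, from 0 (fully open) to 1 (shut), then the shift along the tool's x, y, z in mm, then the turn, a rotation vector about the tool's x, y, z in rad. In form: [[[claw, x, y, z, ax, ay, az], ...]]. A call has exactly 5 rows; each row is the pose to reach, as a shift and turn from the pose commanded when the call began, along the tool's axes at that moment; what a row does not reach only later rows make up. A row lasts 1/10 s, in which the tool goes at most 50 mm and 8.59 degrees, less where a joint would pass 70% of its speed; a pose out of reach is approached as far as the arm can. A call with a gripper value outside its range is refused whole. The fingers move at their own pace and stop on an object; the grip force is fixed at half the most. Time passes only in rows, so rows that repeat a pose let the fingers close, or fill a call up. It gives the time, the measured TCP pose, the force, the opening and the grip force at its end, in the units of the state.
- r.sense(): the state, without advancing time (a new reading comes with each control period).
- r.capture(name): name is "scene" or "top" or "wrist"; returns a dict with "pixels" (400x640x3 uint8, red, green, blue), "camera_matrix" (3x3 intrinsics, pixels), "R" (3x3) and "t" (3): a world point X has camera coordinates R X + t. Camera axes: x right, y down, z forward; pixel columns grow to the right and rows downward; lengths in m; the calibration is good to about 2 mm. The wrist camera is an equidistant fisheye: a pixel r from the principal point sees the ray r / f radians off the axis. A picture is of the moment at which its call begins. There is no depth.
- r.finish_job(): hands the job in; it is judged then, once.
The state is a dict: "time_s": time; "joints": joint angles; "joint_velocities": joint speeds; "effort": joint torques, N m; "tcp_pos": TCP position; "ee_rot": TCP orientation; "wrist_force": force on the tool from outside, world axes, zero at the start; "moment": the same for the moment, N m; "gripper_width": opening from 0.0 (shut) to 1.0 (fully open); "gripper_force": force on a finger pad.
Only numpy, scipy, OpenCV 4.12 (cv2) and the standard library are available. Lean on these libraries where they do the work, as an engineer would, in place of code of your own. Each camera call takes 0.05 s, during which the arm holds its last target. There are 200 camera calls.

## Working session

There is one attempt and no reset: what is moved stays moved. The work goes in short steps, Python scripts to look and compute and a tool call to move; the robot and the scene stay as the last step left them, time stands still between calls to the robot, and variables do not carry over. Pictures are saved under pics/ and viewed, at most 14 in all, crops included, and the job is handed in when it is done.

Besides the shell and the picture viewer there is one more tool, called after "Call:" as name(argument=value, ...) on one line, values as JSON. servo_tool: Moves the arm, as the interface text tells. Its arguments: {"type":"object","properties":{"commands":{"type":"array","items":{"type":"array","items":{"type":"array","items":{"type":"number"}}}}},"required":["commands"]}

```bash
ls; mkdir -p pics; cat > h.py <<'E'
import numpy as np, cv2
from station import r
def px2w(c,uv,z):
    K=c["camera_matrix"];R=np.array(c["R"]);t=np.array(c["t"])
    K=np.array(K)
    d=R.T@np.linalg.solve(K,[uv[0],uv[1],1.]); o=-R.T@t
    return o+d*(z-o[2])/d[2]
def w2px(c,X):
    p=np.array(c["camera_matrix"])@(np.array(c["R"])@np.array(X)+np.array(c["t"]));return p[:2]/p[2]
def fish(c,uv,z):
    K=np.array(c["camera_matrix"]);R=np.array(c["R"]);t=np.array(c["t"])
    a=np.array([(uv[0]-K[0,2])/K[0,0],(uv[1]-K[1,2])/K[1,1]]);th=np.hypot(*a)
    d=np.array([*(a/max(th,1e-9)*np.sin(th)),np.cos(th)]);d=R.T@d;o=-R.T@t
    return o+d*(z-o[2])/d[2]
def wfish(c,X):
    K=np.array(c["camera_matrix"]);p=np.array(c["R"])@np.array(X)+np.array(c["t"])
    n=np.hypot(p[0],p[1]);th=np.arctan2(n,p[2]);return np.array([K[0,2]+K[0,0]*th*p[0]/n,K[1,2]+K[1,1]*th*p[1]/n])
def save(c,name,crop=None,s=1):
    im=np.array(c["pixels"])[...,::-1]
    if crop: x0,y0,x1,y1=crop; im=im[y0:y1,x0:x1]
    im=cv2.resize(im,None,fx=s,fy=s,interpolation=cv2.INTER_CUBIC);cv2.imwrite("pics/"+name,im)
def shot(n,name,**k):
    c=r.capture(n);save(c,name,**k)
    np.save("pics/"+name+".npy",c,allow_pickle=True);return c
def load(name): return np.load("pics/"+name+".npy",allow_pickle=True).item()
def st():
    s=r.sense();print(round(s["time_s"],2),np.round(s["tcp_pos"],4),np.round(s["ee_rot"],3).tolist(),np.round(s["wrist_force"],1),s["gripper_width"],s["gripper_force"]);return s
E
python3 - <<'E'
from h import *
for n in["top","scene","wrist"]:
    c=shot(n,n+"0.png",s=1.25);print(n,np.round(c["camera_matrix"],1).tolist(),np.round(c["R"],2).tolist(),np.round(c["t"],3))
st()
E
```

```text
pics
top [[411.2, 0.0, 316.1], [0.0, 411.2, 201.7], [0.0, 0.0, 1.0]] [[-0.0, -1.0, 0.0], [-0.99, 0.0, -0.17], [0.17, -0.0, -0.98]] [-0.044  0.519  1.042]
scene [[390.5, 0.0, 321.8], [0.0, 390.5, 195.3], [0.0, 0.0, 1.0]] [[0.25, 0.97, -0.02], [0.62, -0.17, -0.77], [-0.75, 0.18, -0.64]] [-0.087 -0.279  1.399]
wrist [[309.7, 0.0, 323.2], [0.0, 309.7, 199.3], [0.0, 0.0, 1.0]] [[-0.24, -0.97, 0.0], [-0.93, 0.23, 0.27], [-0.26, 0.06, -0.96]] [ 0.624 -0.032  0.39 ]
0.15 [0.1514 0.606  0.2327] [[0.97, -0.242, -0.0], [-0.242, -0.97, -0.002], [0.0, 0.002, -1.0]] [ 0.  -0.3 -0.6] 1.0016952606361895 0.0
```

View pics/top0.png

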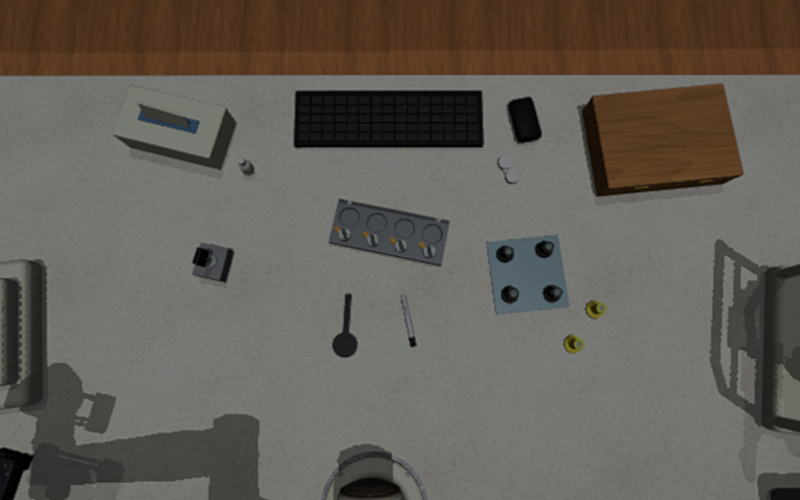

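View pics/scene0.png

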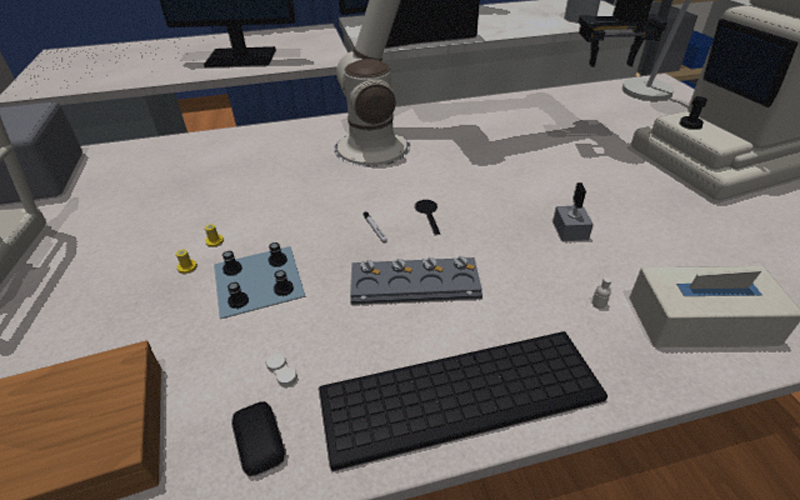

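The top view shows four black eyes on the mat at about (505,254), (544,248), (510,294) and (552,293). The carrier is at (390,232), the stand with the key at (212,262), and there are two yellow decoys at right. I'll enlarge these areas next.

```bash
python3 - <<'E'
from h import *
c=load("top0.png");im=np.array(c["pixels"])[...,::-1]
im=np.clip(im.astype(float)*1.6,0,255).astype(np.uint8)
M=np.zeros((600,800,3),np.uint8)
def put(x0,y0,x1,y1,s,X,Y):
    q=cv2.resize(im[y0:y1,x0:x1],None,fx=s,fy=s,interpolation=cv2.INTER_CUBIC);M[Y:Y+q.shape[0],X:X+q.shape[1]]=q
put(260,156,364,216,5,0,0); put(385,185,460,255,4,0,310); put(150,190,190,230,5,320,310);put(180,120,210,145,5,540,310)
cv2.imwrite("pics/m0.png",M)
E
```

```text
(no output)
```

View pics/m0.png

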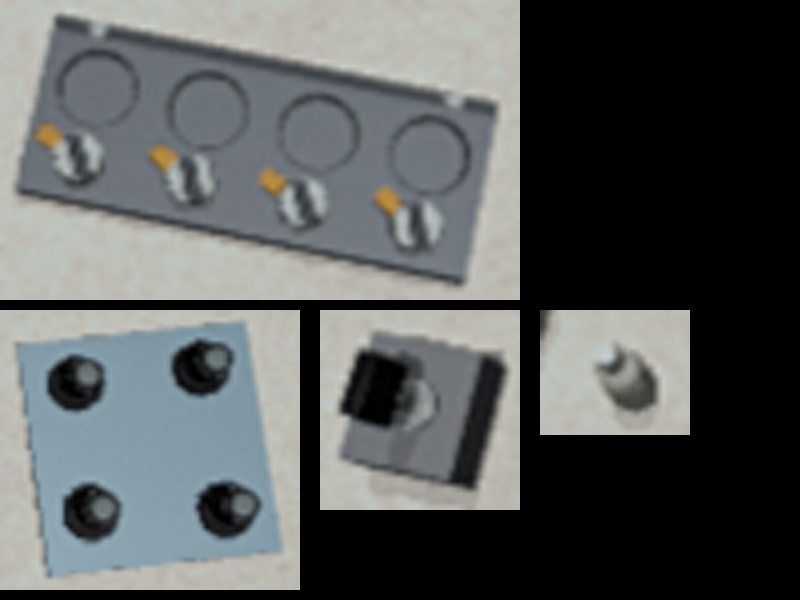

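View pics/wrist0.png

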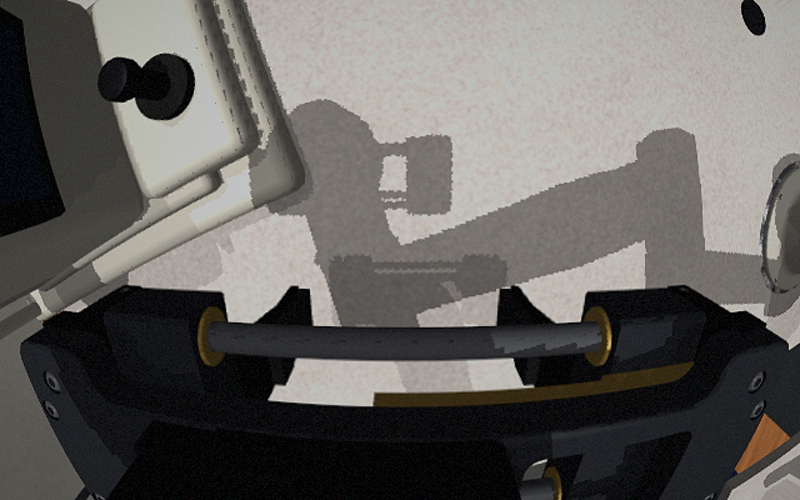

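```bash
python3 - <<'E'
from h import *
c=load("top0.png")
def f(p,o,s,z): return px2w(c,(o[0]+(p[0])/s-.5+.5/s,o[1]+p[1]/s-.5+.5/s),z)
w=np.array([f(p,(260,156),5,.018) for p in[(429,155),(319,132),(207,111),(97,89)]])
s=np.array([f(p,(260,156),5,.032) for p in[(415,225),(302,203),(189,180),(77,158)]])
# fit carrier
loc=np.array([[18,-93],[18,-31],[18,31],[18,93],[-24,-93],[-24,-31],[-24,31],[-24,93]])/1e3
W=np.vstack([w,s])[:,:2]
a=loc-loc.mean(0);b=W-W.mean(0);th=np.arctan2((a[:,0]*b[:,1]-a[:,1]*b[:,0]).sum(),(a*b).sum())
R=np.array([[np.cos(th),-np.sin(th)],[np.sin(th),np.cos(th)]]);t=W.mean(0)-R@loc.mean(0)
print("carrier",t.round(4),th,"resid",((loc@R.T+t-W)*1e3).round(1).tolist())
for i,p in enumerate(loc@R.T+t): print(i,p.round(4))
for q,l in[((76,386),(88,372)),((202,370),(216,357)),((91,514),(102,506)),((227,510),(240,498))]:
    print("eye",f((q[0],q[1]-310),(385,185),4,.011)[:2].round(4),f((l[0],l[1]-310),(385,185),4,.045)[:2].round(4))
P=[f((u-320,v-310),(150,190),5,.044)[:2] for u,v in[(375,332),(480,355),(450,487),(340,458)]]
print("stand",np.round(P,4).tolist(),np.mean(P,0))
# handle top outline
for u,v in[(358,350),(408,362),(390,428),(340,415)]: print("h",f((u-320,v-310),(150,190),5,.117)[:2].round(4))
E
```

```text
carrier [ 0.5666 -0.0313] -0.20359406233597474 resid [[-0.2, 0.0], [-0.7, 0.8], [-0.0, 0.2], [-0.0, 0.5], [-0.0, -0.7], [0.3, -0.4], [0.2, -0.4], [0.5, -0.0]]
0 [ 0.5654 -0.126 ]
1 [ 0.578  -0.0653]
2 [ 0.5905 -0.0046]
3 [0.6031 0.0562]
4 [ 0.5243 -0.1175]
5 [ 0.5368 -0.0568]
6 [0.5494 0.0039]
7 [0.5619 0.0647]
eye [ 0.5193 -0.2847] [ 0.5229 -0.2856]
eye [ 0.5301 -0.3713] [ 0.5328 -0.371 ]
eye [ 0.4319 -0.2913] [ 0.434 -0.291]
eye [ 0.4343 -0.3831] [ 0.439  -0.3815]
stand [[0.5412, 0.3666], [0.5287, 0.3103], [0.4585, 0.3222], [0.4739, 0.3808]] [0.50057201 0.34496474]
h [0.5179 0.3466]
h [0.5118 0.3216]
h [0.479  0.3285]
h [0.4855 0.3534]
```

Call:
servo_tool(commands=[[[0.5,32,17,0,0,0,0],[0.5,64,34,0,0,0,0],[0.5,96,52,0,0,0,0],[0.5,128,69,0,0,0,0],[0.5,160,87,0,0,0,0]]])

```text
time_s: 0.65
tcp_pos: [0.2864, 0.4819, 0.2333]
ee_rot: [[0.97, -0.242, -0.0], [-0.242, -0.97, -0.001], [-0.0, 0.001, -1.0]]
wrist_force: [-0.1, -0.1, -0.7]
gripper_width: 0.63
gripper_force: 0.0
```

Call:
servo_tool(commands=[[[0.5,32,17,0,0,0,-0.0408],[0.5,64,34,0,0,0,-0.0408],[0.5,96,52,0,0,0,-0.0408],[0.5,128,69,0,0,0,-0.0408],[0.5,160,87,0,0,0,-0.0408]]])

```text
time_s: 1.15
tcp_pos: [0.4205, 0.3588, 0.2333]
ee_rot: [[0.979, -0.202, -0.0], [-0.202, -0.979, -0.0], [-0.0, 0.0, -1.0]]
wrist_force: [0.9, 1.1, -0.1]
gripper_width: 0.499
gripper_force: 0.0
```

```bash
python3 - <<'E'
from h import *
st();shot("wrist","w1.png",s=1.25)
E
```

```text
1.15 [0.4205 0.3588 0.2333] [[0.979, -0.202, -0.0], [-0.202, -0.979, -0.0], [-0.0, 0.0, -1.0]] [ 0.9  1.1 -0.1] 0.498528470715118 0.0
```

View pics/w1.png

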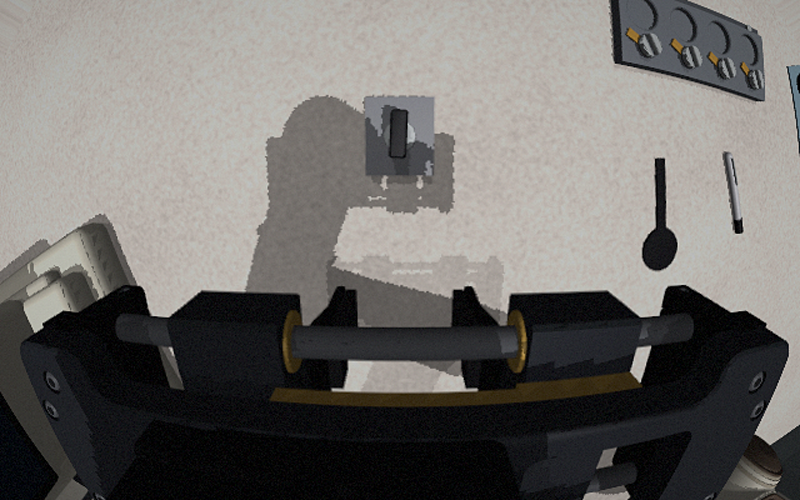

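The wrist view shows the stand top with corners near (366,97) to (435,176). The key handle's top runs from (400,109) to (398,158), roughly along tool x.

```bash
python3 - <<'E'
from h import *
c=load("w1.png")
f=lambda u,v,z:fish(c,((u+.5)/1.25-.5,(v+.5)/1.25-.5),z)[:2]
P=np.array([f(u,v,.044) for u,v in[(366,97),(433,97),(435,175),(366,175)]]);print("stand",P.round(4).tolist(),P.mean(0))
H=np.array([f(u,v,.117) for u,v in[(392,109),(408,109),(406,158),(390,158)]]);print("handle",H.round(4).tolist(),H.mean(0))
im=np.array(c["pixels"])[...,::-1][68:145,285:355];im=cv2.resize(im,None,fx=7.5,fy=7.5,interpolation=cv2.INTER_CUBIC)
cv2.imwrite("pics/w1c.png",np.clip(im*2.,0,255).astype(np.uint8))
E
```

```text
stand [[0.54, 0.3683], [0.5282, 0.3116], [0.4603, 0.3234], [0.4726, 0.3827]] [0.50029476 0.34647311]
handle [[0.5178, 0.3476], [0.5156, 0.337], [0.4827, 0.3452], [0.4849, 0.3559]] [0.50024817 0.34643579]
```

View pics/w1c.png

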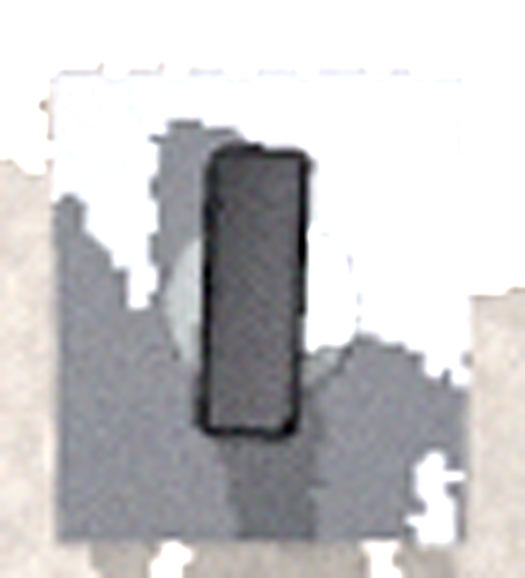

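Call:
servo_tool(commands=[[[0.5,9.3,45,0,0,0,0],[0.5,18.6,90,0,0,0,0],[0.5,27.9,135,0,0,0,0],[0.5,37.2,180,0,0,0,0],[0.5,46.4,225,0,0,0,0]]])

```text
time_s: 1.7
tcp_pos: [0.419, 0.1284, 0.2335]
ee_rot: [[0.979, -0.202, -0.0], [-0.202, -0.979, 0.0], [-0.0, -0.0, -1.0]]
wrist_force: [1.2, 0.5, 0.4]
gripper_width: 0.5
gripper_force: 0.0
```

Call:
servo_tool(commands=[[[0.5,9.3,45,0,0,0,0],[0.5,18.6,90,0,0,0,0],[0.5,27.9,135,0,0,0,0],[0.5,37.2,180,0,0,0,0],[0.5,46.4,225,0,0,0,0]]])

```text
time_s: 2.2
tcp_pos: [0.4189, -0.1012, 0.2337]
ee_rot: [[0.979, -0.202, 0.001], [-0.202, -0.979, 0.0], [0.001, -0.0, -1.0]]
wrist_force: [1.2, 0.3, -0.2]
gripper_width: 0.504
gripper_force: 0.0
```

```bash
python3 - <<'E'
from h import *
st();shot("wrist","w2.png",s=1.25)
E
```

```text
2.2 [ 0.4189 -0.1012  0.2337] [[0.979, -0.202, 0.001], [-0.202, -0.979, 0.0], [0.001, -0.0, -1.0]] [ 1.2  0.3 -0.2] 0.5040201769104647 0.0
```

View pics/w2.png

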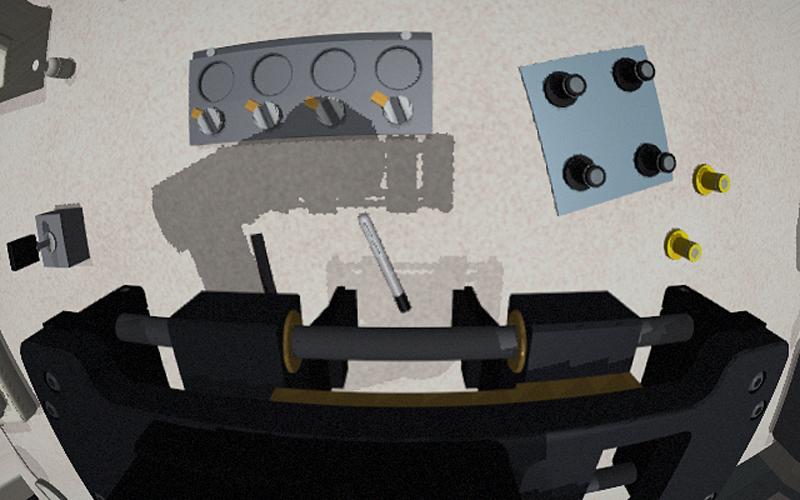

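The picture shows the carrier with wells at (216,82), (272,74), (333,69), (399,68) and the slotted screws below them. The four eyes' lens tops are at (574,86), (644,70), (593,176) and (664,162).

```bash
python3 - <<'E'
from h import *
c=load("w2.png")
f=lambda u,v,z:fish(c,((u+.5)/1.25-.5,(v+.5)/1.25-.5),z)[:2]
for a,b in[((574,86),(563,90)),((644,70),(631,75)),((593,176),(580,172)),((664,162),(652,158))]: print("eye",f(*a,.045).round(4),f(*b,.009).round(4))
for u,v in[(399,68),(333,69),(272,74),(216,82)]: print("well",f(u,v,.018).round(4))
for u,v in[(398,110),(331,110),(267,115),(209,121)]: print("screw",f(u,v,.032).round(4))
im=np.array(c["pixels"])[...,::-1]
im=cv2.resize(im[65:110,148:340],None,fx=4.16,fy=4.16,interpolation=cv2.INTER_CUBIC)
im2=cv2.resize(np.array(c["pixels"])[...,::-1][30:175,405:565],None,fx=2.2,fy=2.2,interpolation=cv2.INTER_CUBIC)
M=np.zeros((540,800,3),np.uint8);M[:im.shape[0],:im.shape[1]]=im[:,:800];M[200:200+im2.shape[0],:im2.shape[1]]=im2
cv2.imwrite("pics/w2c.png",np.clip(M*1.7,0,255).astype(np.uint8))
E
```

```text
eye [ 0.5193 -0.2805] [ 0.5193 -0.2846]
eye [ 0.5306 -0.3655] [ 0.5298 -0.3724]
eye [ 0.4329 -0.2863] [ 0.4332 -0.2895]
eye [ 0.4355 -0.3754] [ 0.4362 -0.3855]
well [ 0.5632 -0.1255]
well [ 0.5766 -0.0648]
well [ 0.5887 -0.0053]
well [0.6002 0.0554]
screw [ 0.5224 -0.1164]
screw [ 0.5361 -0.0573]
screw [0.5477 0.0033]
screw [0.5603 0.0646]
```

View pics/w2c.png

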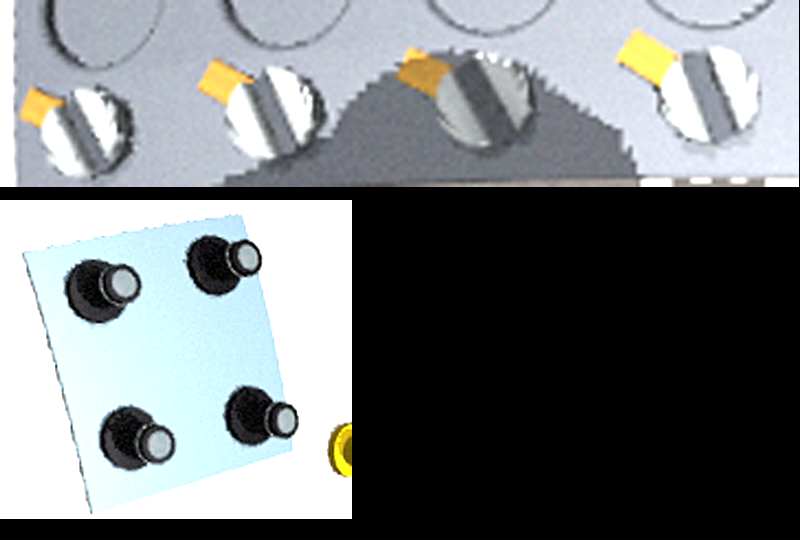

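Call:
servo_tool(commands=[[[0.5,30,35,20,0,0,0],[0.5,60,71,45,0,0,0],[0.5,90,106,75,0,0,0],[0.5,115,136,104,0,0,0],[0.5,134.8,159.4,134,0,0,0]]])

```text
time_s: 2.75
tcp_pos: [0.5203, -0.2849, 0.0986]
ee_rot: [[0.979, -0.203, 0.001], [-0.203, -0.979, -0.001], [0.002, 0.0, -1.0]]
wrist_force: [1.4, -0.1, -0.1]
gripper_width: 0.501
gripper_force: 0.0
```

Call:
servo_tool(commands=[[[0.5,0,0,0,0,0,0],[0.5,0,0,0,0,0,0],[0.5,0,0,0,0,0,0],[0.5,0,0,0,0,0,0],[0.5,0,0,0,0,0,0]]])

```text
time_s: 3.25
tcp_pos: [0.5197, -0.2822, 0.1018]
ee_rot: [[0.98, -0.201, 0.004], [-0.201, -0.98, -0.001], [0.004, 0.0, -1.0]]
wrist_force: [-0.3, -0.5, -0.2]
gripper_width: 0.503
gripper_force: 0.0
```

```bash
cat >> h.py <<'E'
PSI=-0.2036
TX=np.array([np.cos(PSI),np.sin(PSI)]);TY=np.array([np.sin(PSI),-np.cos(PSI)])
def ab(p): p=np.array(p[:2])*1e3; return np.array([p@TX,p@TY]).round(1)
E
python3 - <<'E'
from h import *
s=st();print(ab(s["tcp_pos"]));shot("wrist","w3.png",s=1.25)
E
```

```text
3.25 [ 0.5197 -0.2822  0.1018] [[0.98, -0.201, 0.004], [-0.201, -0.98, -0.001], [0.004, 0.0, -1.0]] [-0.3 -0.5 -0.2] 0.5032099131550551 0.0
[566.1 171.3]
```

View pics/w3.png

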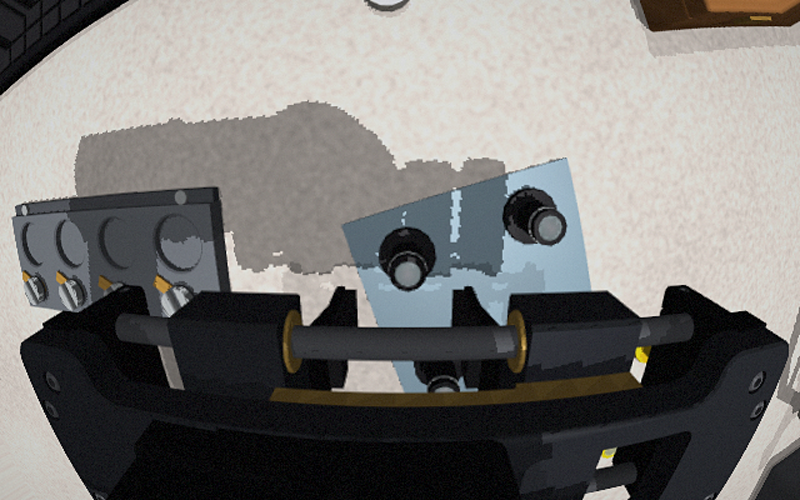

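The wrist view shows eye 1 just ahead, with its lens at (407,272) and its flange centred near (407,254).

```bash
python3 - <<'E'
from h import *
c=load("w3.png")
f=lambda u,v,z:fish(c,((u+.5)/1.25-.5,(v+.5)/1.25-.5),z)[:2]
for u,v,z in[(407,273,.045),(407,254,.009),(547,225,.045),(530,216,.009)]:
  p=f(u,v,z);print(p.round(4),ab(p))
for q in (f(404,253,.009),): pass
# project predicted E1
for z in(.003,.045): print((wfish(c,[.5193,-.2846,z])+.5)*1.25)
E
```

```text
[ 0.5213 -0.2836] [567.9 172.3]
[ 0.522 -0.284] [568.7 172.6]
[ 0.533  -0.3679] [596.4 252.6]
[ 0.5312 -0.3691] [594.9 254. ]
[409.04491157 255.6943745 ]
[409.90732714 276.39636303]
```

Call:
servo_tool(commands=[[[0.5,1,1.5,25,0,0,0],[0.5,1.4,1.5,50,0,0,0],[0.5,1.4,1.5,71,0,0,0],[0.5,1.4,1.5,71,0,0,0],[0.5,1.4,1.5,71,0,0,0]]])

```text
time_s: 3.8
tcp_pos: [0.5207, -0.2846, 0.0295]
ee_rot: [[0.979, -0.202, 0.001], [-0.202, -0.979, -0.001], [0.001, 0.0, -1.0]]
wrist_force: [-0.1, 0.4, 0.2]
gripper_width: 0.499
gripper_force: 0.0
```

Call:
servo_tool(commands=[[[0.9,0,0,0,0,0,0],[0.9,0,0,0,0,0,0],[0.9,0,0,0,0,0,0],[0.9,0,0,0,0,0,0],[0.9,0,0,0,0,0,0]]])

```text
time_s: 4.3
tcp_pos: [0.5206, -0.2848, 0.0293]
ee_rot: [[0.979, -0.202, 0.001], [-0.202, -0.979, -0.0], [0.001, 0.0, -1.0]]
wrist_force: [-0.5, 1.4, 3.7]
gripper_width: 0.24
gripper_force: 30.0
```

Call:
servo_tool(commands=[[[0.9,0,0,0,0,0,0],[0.9,0,0,-15,0,0,0],[0.9,0,0,-45,0,0,0],[0.9,0,0,-70,0,0,0],[0.9,0,0,-70,0,0,0]]])

```text
time_s: 4.8
tcp_pos: [0.5225, -0.2854, 0.102]
ee_rot: [[0.979, -0.202, 0.007], [-0.202, -0.979, -0.002], [0.007, 0.001, -1.0]]
wrist_force: [0.5, 0.6, -0.3]
gripper_width: 0.245
gripper_force: 30.0
```

```bash
python3 - <<'E'
from h import *
s=st();print(ab(s["tcp_pos"]))
E
```

```text
4.8 [ 0.5225 -0.2854  0.102 ] [[0.979, -0.202, 0.007], [-0.202, -0.979, -0.002], [0.007, 0.001, -1.0]] [ 0.5  0.6 -0.3] 0.2454350861539869 30.000061900354922
[569.4 173.9]
```

Call:
servo_tool(commands=[[[0.9,3,-40,0,0,0,0],[0.9,5,-80,0,0,0,0],[0.9,7,-115,0,0,0,0],[0.9,9,-145,0,0,0,0],[0.9,10.6,-164,0,0,0,0]]])

```text
time_s: 5.3
tcp_pos: [0.5635, -0.1241, 0.0973]
ee_rot: [[0.98, -0.201, -0.002], [-0.201, -0.98, 0.0], [-0.002, 0.0, -1.0]]
wrist_force: [0.7, 0.8, -0.3]
gripper_width: 0.243
gripper_force: 30.0
```

Call:
servo_tool(commands=[[[0.9,0,0,0,0,0,0],[0.9,0,0,0,0,0,0],[0.9,0,0,0,0,0,0],[0.9,0,0,0,0,0,0],[0.9,0,0,0,0,0,0]]])

```text
time_s: 5.8
tcp_pos: [0.5635, -0.127, 0.0984]
ee_rot: [[0.979, -0.204, -0.0], [-0.204, -0.979, 0.0], [-0.0, 0.0, -1.0]]
wrist_force: [-0.1, -0.1, -0.0]
gripper_width: 0.243
gripper_force: 30.0
```

```bash
python3 - <<'E'
from h import *
s=st();print(ab(s["tcp_pos"]));c=shot("wrist","w4.png",s=1.25)
im=np.array(c["pixels"])[...,::-1][170:320,90:410]
cv2.imwrite("pics/w4.png",np.clip(cv2.resize(im,None,fx=2.5,fy=2.5,interpolation=cv2.INTER_CUBIC)*1.5,0,255).astype(np.uint8))
E
```

```text
5.8 [ 0.5635 -0.127   0.0984] [[0.979, -0.204, -0.0], [-0.204, -0.979, 0.0], [-0.0, 0.0, -1.0]] [-0.1 -0.1 -0. ] 0.24306393072844734 29.99997236765921
[577.5  10.4]
```

View pics/w4.png

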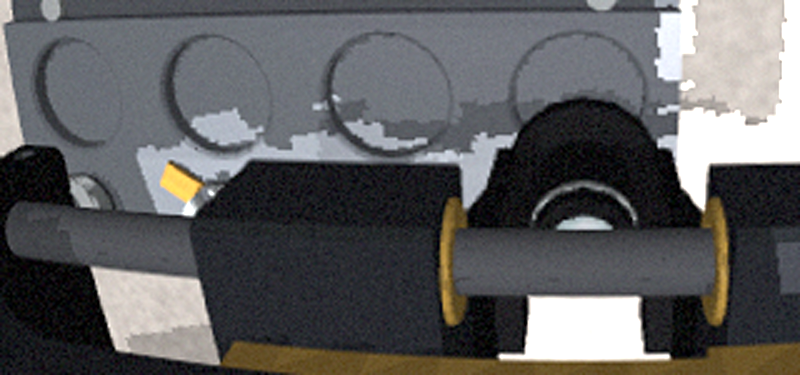

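```bash
python3 - <<'E'
from h import *
c=load("w4.png")
f=lambda u,v,z:fish(c,(90+(u+.5)/2.5-.5,170+(v+.5)/2.5-.5),z)[:2]
for n,(l,r_,t,b) in{2:(328,451,32,155),3:(165,272,35,150),4:(37,121,39,147)}.items():
  vm=(t+b)/2;um=(l+r_)/2
  L,Rr,T,B=[ab(f(*q,.018)) for q in((l,vm),(r_,vm),(um,t),(um,b))]
  print(n,L,Rr,T,B,(L+Rr)/2,(T+B)/2)
print(1,ab(f(512,95,.018)),ab(f(646,95,.018)),ab(f(579,32,.018)))
print("corner/edges",ab(f(680,10,.018)))
# held flange front edge: rim of bottom or top
print("flange front",ab(f(585,98,.080)),ab(f(585,98,.072)))
E
```

```text
2 [580.  -72.9] [580.2 -31.9] [600.1 -50.6] [559.  -53.7] [580.1 -52.4] [579.55 -52.15]
3 [ 580.  -135.1] [580.2 -92.9] [ 600.  -110.6] [ 559.3 -116.5] [ 580.1 -114. ] [ 579.65 -113.55]
4 [ 579.2 -196.2] [ 579.6 -154.5] [ 599.6 -170.4] [ 558.2 -179.5] [ 579.4  -175.35] [ 578.9  -174.95]
1 [579.7 -12.6] [579.7  29.4] [599.8   8.5]
corner/edges [606.7  39.3]
flange front [598.1  10.2] [595.6  10.2]
```

Call:
servo_tool(commands=[[[0.9,1.9,-1.5,15,0,0,0],[0.9,1.9,-1.5,35,0,0,0],[0.9,1.9,-1.5,48,0,0,0],[0.9,1.9,-1.5,55,0,0,0],[0.9,1.9,-1.5,61.6,0,0,0]]])

```text
time_s: 6.35
tcp_pos: [0.5661, -0.1253, 0.0366]
ee_rot: [[0.979, -0.203, 0.0], [-0.203, -0.979, -0.0], [0.0, 0.0, -1.0]]
wrist_force: [-0.1, -0.2, -0.3]
gripper_width: 0.24
gripper_force: 30.0
```

Call:
servo_tool(commands=[[[0.9,0,0,0,0,0,0],[0.9,0,0,0,0,0,0],[0.9,0,0,0,0,0,0],[0.9,0,0,0,0,0,0],[0.9,0,0,0,0,0,0]]])

```text
time_s: 6.85
tcp_pos: [0.5661, -0.1251, 0.0372]
ee_rot: [[0.979, -0.203, 0.001], [-0.203, -0.979, 0.0], [0.0, -0.0, -1.0]]
wrist_force: [0.0, 0.3, -0.2]
gripper_width: 0.243
gripper_force: 30.0
```

Call:
servo_tool(commands=[[[0.5,0,0,0,0,0,0],[0.5,0,0,0,0,0,0],[0.5,0,0,-20,0,0,0],[0.5,0,0,-50,0,0,0],[0.5,0,0,-63,0,0,0]]])

```text
time_s: 7.35
tcp_pos: [0.5675, -0.1252, 0.1025]
ee_rot: [[0.979, -0.202, 0.004], [-0.202, -0.979, -0.0], [0.004, -0.0, -1.0]]
wrist_force: [0.8, 0.9, 0.4]
gripper_width: 0.49
gripper_force: 0.0
```

Call:
servo_tool(commands=[[[0.5,3,49,0,0,0,0],[0.5,6,98.5,0,0,0,0],[0.5,9,147.5,0,0,0,0],[0.5,12,197,0,0,0,0],[0.5,15.6,246.3,0,0,0,0]]])

```text
time_s: 7.85
tcp_pos: [0.5308, -0.3712, 0.0997]
ee_rot: [[0.979, -0.202, -0.0], [-0.202, -0.979, 0.0], [-0.0, -0.0, -1.0]]
wrist_force: [1.5, 0.3, -0.4]
gripper_width: 0.502
gripper_force: 0.0
```

Call:
servo_tool(commands=[[[0.5,0,0,0,0,0,0],[0.5,0,0,0,0,0,0],[0.5,0,0,0,0,0,0],[0.5,0,0,0,0,0,0],[0.5,0,0,0,0,0,0]]])

```text
time_s: 8.35
tcp_pos: [0.5319, -0.3681, 0.1001]
ee_rot: [[0.98, -0.201, 0.0], [-0.201, -0.98, 0.0], [0.0, -0.0, -1.0]]
wrist_force: [-0.3, 0.9, 0.1]
gripper_width: 0.501
gripper_force: 0.0
```

```bash
python3 - <<'E'
from h import *
s=st();print(ab(s["tcp_pos"]));c=shot("wrist","w5.png",s=1.25)
# dark-blob check: eye flange/lens
im=np.array(c["pixels"]);g=im.max(2)
print(g[150:235:4,270:380:5])
for z in(.009,.045): print(wfish(c,[*( (TX*595.3+TY*254.3)/1e3),z]).round(1))
E
```

```text
8.35 [ 0.5319 -0.3681  0.1001] [[0.98, -0.201, 0.0], [-0.201, -0.98, 0.0], [0.0, -0.0, -1.0]] [-0.3  0.9  0.1] 0.5008998750274014 0.0
[595.4 253. ]
[[131 130 129 134 127 132 131 130 130 134 132 133 136 130 127 126 133 132
  201 126 129 135]
 [129 136 132 129 131 128 135 129 135 132 126 134 134 126 128 127 133 127
  127 211 130 124]
 [129 136 135 132 131 129 131 133 135 135 125 133 126 128 135 130 139  95
  127 214 131 132]
 [132 133 130 129 128 133 140 137 128 136 130 135 126 138  85 107 107 108
  141 209 132 128]
 [133 139 130 136 139 137 129 131 130 130 136 122  96 110 107 106 109 106
  102 213 131 124]
 [136 130 128 132 134 131 130 125 138  99 100 111 106 106 107 104 108 107
  105 211 130 127]
 [135 128 126 124 122 128 117 102 109 108 107 106 108 108 107 108 106 105
  102 206 135 131]
 [136 130 132 137  90 107 111 108 107 108 203 104 106 106 107 105 106 104
  100 148 134 126]
 [133 119  90 110 109 106 107 104 106 106 100  98 107 108 109 109 104 106
  104 210 129 127]
 [106 109 104 109 107 108 108 104 105  63  18  28   8  19 108 105 101 104
  100 206 131 131]
 [108 106 106 108 106 
[... 422 characters left out ...]
0
  100  97 104 133]
 [ 99  83  98  79  91  94 109  43  21  75  21  18  57  14  24  10  92 106
  104  85  80 102]
 [139 141  85 141  74 136 181  47  26   7  81 137 138  16  50  15 100 103
  128 100 143 118]
 [158 160 163 163 165 164 170 168  11   8 121 136 128 118  11  24  83  83
   77 178 175 176]
 [161 158 162 158 160 161 166 166  86  13 119 133 130 127  16 180 173 183
  174 171 172 172]
 [157 157 159 162 161 165 162 172 169  11 123 129 128 113  43 169 171 170
  169 171 170 173]
 [ 18   3 168 164 162 162 163 185 187  84  54 137 103   8 196 190 192 171
  169 173 184   6]
 [  9  19  18  98 158 163 162 163 160 165  71  10   4 168 167 169 171 167
  172  17  10  10]]
[325.5 206.4]
[325.8 221.3]
```

Call:
servo_tool(commands=[[[0.5,0,1.3,25,0,0,0],[0.5,0,1.3,50,0,0,0],[0.5,0,1.3,70.6,0,0,0],[0.5,0,1.3,70.6,0,0,0],[0.9,0,1.3,70.6,0,0,0]]])

```text
time_s: 8.9
tcp_pos: [0.5316, -0.3705, 0.0297]
ee_rot: [[0.98, -0.201, -0.0], [-0.201, -0.98, -0.0], [0.0, 0.0, -1.0]]
wrist_force: [0.1, 0.1, 0.2]
gripper_width: 0.463
gripper_force: 0.0
```

Call:
servo_tool(commands=[[[0.9,0,0,0,0,0,0],[0.9,0,0,0,0,0,0],[0.9,0,0,0,0,0,0],[0.9,0,0,0,0,0,0],[0.9,0,0,-15,0,0,0]]])

```text
time_s: 9.4
tcp_pos: [0.5296, -0.37, 0.0431]
ee_rot: [[0.979, -0.203, -0.004], [-0.203, -0.979, 0.002], [-0.004, -0.001, -1.0]]
wrist_force: [-0.4, 0.1, -1.0]
gripper_width: 0.244
gripper_force: 30.0
```

Call:
servo_tool(commands=[[[0.9,0,0,-30,0,0,0],[0.9,0,0,-60,0,0,0],[0.9,-2,-30,-60,0,0,0],[0.9,-4,-70,-60,0,0,0],[0.9,-6,-117,-60,0,0,0]]])

```text
time_s: 9.9
tcp_pos: [0.5488, -0.2547, 0.1055]
ee_rot: [[0.979, -0.205, 0.001], [-0.205, -0.979, -0.0], [0.001, 0.0, -1.0]]
wrist_force: [0.9, 0.7, -0.4]
gripper_width: 0.246
gripper_force: 30.0
```

Call:
servo_tool(commands=[[[0.9,-2,-48,0,0,0,0],[0.9,-4,-96,0,0,0,0],[0.9,-6,-140,0,0,0,0],[0.9,-8,-172,0,0,0,0],[0.9,-9.8,-190.3,0,0,0,0]]])

```text
time_s: 10.4
tcp_pos: [0.5783, -0.064, 0.1054]
ee_rot: [[0.98, -0.2, 0.001], [-0.2, -0.98, 0.0], [0.001, -0.0, -1.0]]
wrist_force: [0.6, -0.8, -0.4]
gripper_width: 0.248
gripper_force: 30.0
```

Call:
servo_tool(commands=[[[0.9,0,0,0,0,0,0],[0.9,0,0,0,0,0,0],[0.9,0,0,0,0,0,0],[0.9,0,0,0,0,0,0],[0.9,0,0,0,0,0,0]]])

```text
time_s: 10.9
tcp_pos: [0.5777, -0.0675, 0.1044]
ee_rot: [[0.979, -0.204, -0.0], [-0.204, -0.979, -0.0], [-0.0, 0.0, -1.0]]
wrist_force: [-0.8, 0.5, -0.6]
gripper_width: 0.245
gripper_force: 30.0
```

```bash
python3 - <<'E'
from h import *
s=st();print(ab(s["tcp_pos"]))
E
```

```text
10.9 [ 0.5777 -0.0675  0.1044] [[0.979, -0.204, -0.0], [-0.204, -0.979, -0.0], [-0.0, 0.0, -1.0]] [-0.8  0.5 -0.6] 0.24527033987759153 30.00000332482159
[579.4 -50.7]
```

Call:
servo_tool(commands=[[[0.9,0,-1.9,20,0,0,0],[0.9,0,-1.9,42,0,0,0],[0.9,0,-1.9,55,0,0,0],[0.9,0,-1.9,62,0,0,0],[0.9,0,-1.9,67.4,0,0,0]]])

```text
time_s: 11.4
tcp_pos: [0.5784, -0.0651, 0.0375]
ee_rot: [[0.979, -0.202, -0.001], [-0.202, -0.979, -0.001], [-0.001, 0.001, -1.0]]
wrist_force: [-10.9, 4.5, 33.4]
gripper_width: 0.245
gripper_force: 30.0
```

Call:
servo_tool(commands=[[[0.9,0,0,0,0,0,0],[0.9,0,0,0,0,0,0],[0.9,0,0,0,0,0,0],[0.9,0,0,0,0,0,0],[0.9,0,0,0,0,0,0]]])

```text
time_s: 11.9
tcp_pos: [0.579, -0.0647, 0.0377]
ee_rot: [[0.979, -0.202, 0.002], [-0.202, -0.979, 0.0], [0.002, -0.0, -1.0]]
wrist_force: [0.6, -0.3, 2.5]
gripper_width: 0.24
gripper_force: 30.0
```

Call:
servo_tool(commands=[[[0.5,0,0,0,0,0,0],[0.5,0,0,0,0,0,0],[0.5,0,0,-20,0,0,0],[0.5,0,0,-50,0,0,0],[0.5,0,0,-63,0,0,0]]])

```text
time_s: 12.4
tcp_pos: [0.5794, -0.0647, 0.102]
ee_rot: [[0.979, -0.202, 0.003], [-0.202, -0.979, 0.0], [0.003, -0.001, -1.0]]
wrist_force: [0.9, -0.1, -0.0]
gripper_width: 0.493
gripper_force: 0.0
```

```bash
python3 - <<'E'
from h import *
s=st();print(ab(s["tcp_pos"]));c=shot("wrist","w6.png",s=1.25)
im=np.array(c["pixels"])[...,::-1][160:300,200:480]
cv2.imwrite("pics/w6.png",np.clip(cv2.resize(im,None,fx=2.8,fy=2.8,interpolation=cv2.INTER_CUBIC)*1.5,0,255).astype(np.uint8))
E
```

```text
12.4 [ 0.5794 -0.0647  0.102 ] [[0.979, -0.202, 0.003], [-0.202, -0.979, 0.0], [0.003, -0.001, -1.0]] [ 0.9 -0.1 -0. ] 0.4928413097061433 0.0
[580.5 -53.8]
```

View pics/w6.png

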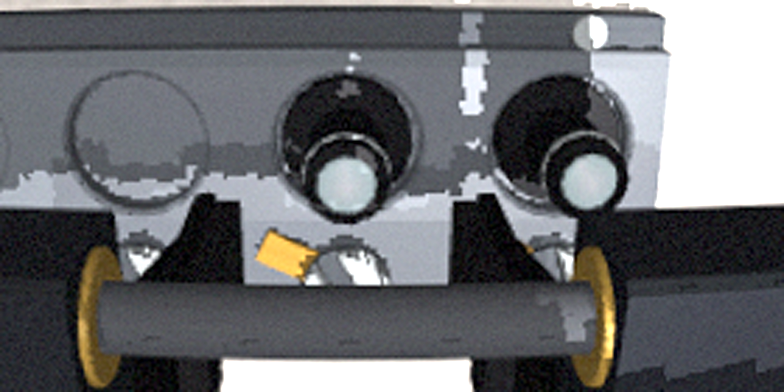

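Both eyes sit inside their well rims with an even gap, at (345,130) and (562,140). Next is eye 3.

Call:
servo_tool(commands=[[[0.5,-14,48,0,0,0,0],[0.5,-28,96,0,0,0,0],[0.5,-45,140,0,0,0,0],[0.5,-62,180,0,0,0,0],[0.5,-75,205,0,0,0,0]]])

```text
time_s: 12.95
tcp_pos: [0.4607, -0.2519, 0.0987]
ee_rot: [[0.979, -0.205, -0.002], [-0.205, -0.979, 0.001], [-0.003, -0.0, -1.0]]
wrist_force: [0.2, 0.1, -0.6]
gripper_width: 0.499
gripper_force: 0.0
```

Call:
servo_tool(commands=[[[0.5,-12,24,0,0,0,0],[0.5,-21.5,44,0,0,0,0],[0.5,-21.5,44,0,0,0,0],[0.5,-21.5,44,0,0,0,0],[0.5,-21.5,44,0,0,0,0]]])

```text
time_s: 13.45
tcp_pos: [0.4336, -0.2885, 0.0995]
ee_rot: [[0.979, -0.202, -0.0], [-0.202, -0.979, 0.0], [-0.0, -0.0, -1.0]]
wrist_force: [0.5, 1.0, 0.7]
gripper_width: 0.5
gripper_force: 0.0
```

```bash
cat >> h.py <<'E'
def eyefind(g_ab,name):
    s=st();print("tcp",ab(s["tcp_pos"]));c=shot("wrist",name,s=1.25)
    g=np.array(c["pixels"]).max(2)
    P=(TX*g_ab[0]+TY*g_ab[1])/1e3
    u,v=wfish(c,[*P,.009]).round().astype(int)
    m=((g[v-45:v+45,u-45:u+45]<60)).astype(np.uint8)
    m=cv2.morphologyEx(m,cv2.MORPH_CLOSE,np.ones((15,15),np.uint8))
    # fit: silhouette of model (flange+barrel discs) by best overlap
    best=None
    for da in np.arange(-6,6.1,.75):
        for db in np.arange(-6,6.1,.75):
            Q=P+(TX*da+TY*db)/1e3; mm=np.zeros_like(m)
            for rr,zz in((.019,.004),(.019,.011),(.011,.011),(.011,.028),(.011,.045)):
                t=np.linspace(0,6.283,30);poly=np.array([wfish(c,[Q[0]+rr*np.cos(x),Q[1]+rr*np.sin(x),zz]) for x in t])-[u-45,v-45]
                cv2.fillConvexPoly(mm,poly.round().astype(np.int32),1)
            vm=slice(0,max(0,min(90,230-(v-45))))
            sc=(mm[vm]&m[vm]).sum()/max(1,(mm[vm]|m[vm]).sum())
            if best is None or sc>best[0]: best=(sc,g_ab[0]+da,g_ab[1]+db)
    print("eye",np.round(best,2))
E
python3 - <<'E'
from h import *
eyefind((483.3,195.8),"w7.png")
E
```

```text
13.45 [ 0.4336 -0.2885  0.0995] [[0.979, -0.202, -0.0], [-0.202, -0.979, 0.0], [-0.0, -0.0, -1.0]] [0.5 1.  0.7] 0.5004264333556041 0.0
tcp [483.  194.9]
eye [  0.81 481.05 196.55]
```

Call:
servo_tool(commands=[[[0.5,-0.6,1.2,25,0,0,0],[0.5,-0.6,1.2,50,0,0,0],[0.5,-0.6,1.2,70,0,0,0],[0.5,-0.6,1.2,70,0,0,0],[0.9,-0.6,1.2,70,0,0,0]]])

```text
time_s: 14.0
tcp_pos: [0.4331, -0.2897, 0.0301]
ee_rot: [[0.98, -0.201, -0.0], [-0.201, -0.98, -0.0], [-0.0, 0.0, -1.0]]
wrist_force: [0.5, 0.0, 0.4]
gripper_width: 0.466
gripper_force: 0.0
```

Call:
servo_tool(commands=[[[0.9,0,0,0,0,0,0],[0.9,0,0,0,0,0,0],[0.9,0,0,0,0,0,0],[0.9,0,0,0,0,0,0],[0.9,0,0,0,0,0,0]]])

```text
time_s: 14.5
tcp_pos: [0.4332, -0.2903, 0.031]
ee_rot: [[0.979, -0.202, 0.002], [-0.202, -0.979, -0.001], [0.002, 0.0, -1.0]]
wrist_force: [0.1, 2.4, 5.3]
gripper_width: 0.243
gripper_force: 30.0
```

Call:
servo_tool(commands=[[[0.9,0,0,-15,0,0,0],[0.9,0,0,-40,0,0,0],[0.9,0,0,-70,0,0,0],[0.9,10,-40,-70,0,0,0],[0.9,25,-85,-70,0,0,0]]])

```text
time_s: 15.0
tcp_pos: [0.474, -0.212, 0.1009]
ee_rot: [[0.978, -0.207, 0.002], [-0.207, -0.978, 0.0], [0.002, -0.0, -1.0]]
wrist_force: [0.3, -0.3, -1.3]
gripper_width: 0.24
gripper_force: 30.0
```

Call:
servo_tool(commands=[[[0.9,14,-46,0,0,0,0],[0.9,28,-93,0,0,0,0],[0.9,42,-140,0,0,0,0],[0.9,55,-180,0,0,0,0],[0.9,72,-225.6,0,0,0,0]]])

```text
time_s: 15.5
tcp_pos: [0.5901, -0.0041, 0.0996]
ee_rot: [[0.979, -0.203, -0.001], [-0.203, -0.979, -0.0], [-0.001, 0.0, -1.0]]
wrist_force: [0.3, -1.2, -0.4]
gripper_width: 0.242
gripper_force: 30.0
```

Call:
servo_tool(commands=[[[0.9,0,0,0,0,0,0],[0.9,0,0,0,0,0,0],[0.9,0,0,0,0,0,0],[0.9,0,0,0,0,0,0],[0.9,0,0,0,0,0,0]]])

```text
time_s: 16.0
tcp_pos: [0.5899, -0.0067, 0.1001]
ee_rot: [[0.979, -0.204, -0.0], [-0.204, -0.979, -0.0], [-0.0, 0.0, -1.0]]
wrist_force: [0.3, 0.7, -0.2]
gripper_width: 0.242
gripper_force: 30.0
```

```bash
python3 - <<'E'
from h import *
s=st();print(ab(s["tcp_pos"]))
c=shot("wrist","w8.png")
g=np.array(c["pixels"]).max(2)
c4=load("w4.png");g4=np.array(c4["pixels"]).max(2)
for G in(g4,g): # flange front row near column 324
    print([int(np.argmax(G[190:250,u]<45)+190) for u in range(310,340,4)])
E
```

```text
16.0 [ 0.5899 -0.0067  0.1001] [[0.979, -0.204, -0.0], [-0.204, -0.979, -0.0], [-0.0, 0.0, -1.0]] [ 0.3  0.7 -0.2] 0.2422406727604126 29.999998211860657
[ 579.  -112.7]
[212, 211, 210, 209, 210, 210, 211, 213]
[213, 211, 210, 210, 210, 211, 212, 213]
```

Call:
servo_tool(commands=[[[0.9,0.4,-1.9,18,0,0,0],[0.9,0.4,-1.9,38,0,0,0],[0.9,0.4,-1.9,50,0,0,0],[0.9,0.4,-1.9,57,0,0,0],[0.9,0.4,-1.9,61.2,0,0,0]]])

```text
time_s: 16.55
tcp_pos: [0.5912, -0.0041, 0.0383]
ee_rot: [[0.979, -0.203, -0.0], [-0.203, -0.979, -0.0], [-0.0, 0.0, -1.0]]
wrist_force: [-0.6, -0.1, -0.5]
gripper_width: 0.243
gripper_force: 30.0
```

Call:
servo_tool(commands=[[[0.9,0,0,0,0,0,0],[0.9,0,0,0,0,0,0],[0.9,0,0,0,0,0,0],[0.9,0,0,0,0,0,0],[0.9,0,0,0,0,0,0]]])

```text
time_s: 17.05
tcp_pos: [0.5913, -0.0037, 0.0391]
ee_rot: [[0.979, -0.203, 0.001], [-0.203, -0.979, 0.0], [0.001, -0.0, -1.0]]
wrist_force: [0.0, 0.1, -0.9]
gripper_width: 0.242
gripper_force: 30.0
```

Call:
servo_tool(commands=[[[0.5,0,0,0,0,0,0],[0.5,0,0,0,0,0,0],[0.5,0,0,-20,0,0,0],[0.5,0,0,-50,0,0,0],[0.5,0,0,-61,0,0,0]]])

```text
time_s: 17.55
tcp_pos: [0.593, -0.0035, 0.1027]
ee_rot: [[0.979, -0.202, 0.005], [-0.202, -0.979, 0.001], [0.005, -0.002, -1.0]]
wrist_force: [0.9, 0.2, 0.3]
gripper_width: 0.491
gripper_force: 0.0
```

Call:
servo_tool(commands=[[[0.5,-9,49,0,0,0,0],[0.5,-18,98,0,0,0,0],[0.5,-27,147,0,0,0,0],[0.5,-36,196,0,0,0,0],[0.5,-45,244,0,0,0,0]]])

```text
time_s: 18.05
tcp_pos: [0.4966, -0.2352, 0.0997]
ee_rot: [[0.979, -0.202, 0.0], [-0.202, -0.979, 0.0], [0.0, -0.0, -1.0]]
wrist_force: [1.0, -0.4, 0.2]
gripper_width: 0.5
gripper_force: 0.0
```

Call:
servo_tool(commands=[[[0.5,-9,48,0,0,0,0],[0.5,-18,96,0,0,0,0],[0.5,-25,135,0,0,0,0],[0.5,-30.3,157.4,0,0,0,0],[0.5,-30.3,157.4,0,0,0,0]]])

```text
time_s: 18.55
tcp_pos: [0.4345, -0.3839, 0.0992]
ee_rot: [[0.978, -0.207, -0.001], [-0.207, -0.978, 0.0], [-0.001, -0.0, -1.0]]
wrist_force: [-0.8, -0.4, 0.5]
gripper_width: 0.504
gripper_force: 0.0
```

Call:
servo_tool(commands=[[[0.5,0,0,0,0,0,0],[0.5,0,0,0,0,0,0],[0.5,0,0,0,0,0,0],[0.5,0,0,0,0,0,0],[0.5,0,0,0,0,0,0]]])

```text
time_s: 19.05
tcp_pos: [0.4366, -0.381, 0.0998]
ee_rot: [[0.98, -0.201, 0.0], [-0.201, -0.98, -0.0], [0.0, -0.0, -1.0]]
wrist_force: [0.1, -0.6, -0.0]
gripper_width: 0.501
gripper_force: 0.0
```

```bash
python3 - <<'E'
from h import *
eyefind((504.5,285.5),"w9.png")
E
```

```text
19.05 [ 0.4366 -0.381   0.0998] [[0.98, -0.201, 0.0], [-0.201, -0.98, -0.0], [0.0, -0.0, -1.0]] [ 0.1 -0.6 -0. ] 0.5010282495562278 0.0
tcp [504.6 284.9]
eye [  0.83 501.5  286.25]
```

```bash
python3 - <<'E'
from h import *
for n,g0 in(("w7.png",(482.3,196)),("w9.png",(503,286)),("w5.png",(595.2,254.3)),("w3.png",(567.5,172.7))):
    c=load(n);g=np.array(c["pixels"]).max(2);P=(TX*g0[0]+TY*g0[1])/1e3
    u=int(round(wfish(c,[*P,.009])[0]))
    out=[]
    for uu in range(u-6,u+7,2):
        v=int(np.argmax(g[150:240,uu]<45)+150);out.append(ab(fish(c,(uu,v-.5),.011))[0])
    print(n,g0,round(max(out)-19-g0[0],1),out)
E
```

```text
w7.png (482.3, 196) 0.6 [np.float64(501.0), np.float64(501.0), np.float64(501.8), np.float64(501.8), np.float64(501.8), np.float64(501.8), np.float64(501.9)]
w9.png (503, 286) 0.6 [np.float64(521.8), np.float64(521.8), np.float64(521.8), np.float64(522.6), np.float64(522.6), np.float64(521.8), np.float64(521.8)]
w5.png (595.2, 254.3) 0.7 [np.float64(614.1), np.float64(614.1), np.float64(614.1), np.float64(614.9), np.float64(614.9), np.float64(614.9), np.float64(614.1)]
w3.png (567.5, 172.7) 0.7 [np.float64(586.3), np.float64(587.2), np.float64(587.2), np.float64(587.2), np.float64(587.2), np.float64(586.4), np.float64(586.4)]
```

Call:
servo_tool(commands=[[[0.5,-1.6,1.2,25,0,0,0],[0.5,-1.6,1.2,50,0,0,0],[0.5,-1.6,1.2,69.8,0,0,0],[0.5,-1.6,1.2,69.8,0,0,0],[0.9,-1.6,1.2,69.8,0,0,0]]])

```text
time_s: 19.6
tcp_pos: [0.4346, -0.3826, 0.0302]
ee_rot: [[0.979, -0.202, -0.0], [-0.202, -0.979, -0.0], [-0.0, 0.0, -1.0]]
wrist_force: [0.4, -0.3, 0.3]
gripper_width: 0.464
gripper_force: 0.0
```

Call:
servo_tool(commands=[[[0.9,0,0,0,0,0,0],[0.9,0,0,0,0,0,0],[0.9,0,0,0,0,0,0],[0.9,0,0,0,0,0,0],[0.9,0,0,0,0,0,0]]])

```text
time_s: 20.1
tcp_pos: [0.435, -0.3828, 0.0311]
ee_rot: [[0.979, -0.202, 0.002], [-0.202, -0.979, -0.001], [0.002, 0.001, -1.0]]
wrist_force: [0.0, 2.8, 5.8]
gripper_width: 0.244
gripper_force: 30.0
```

Call:
servo_tool(commands=[[[0.9,0,0,-15,0,0,0],[0.9,0,0,-40,0,0,0],[0.9,0,0,-70,0,0,0],[0.9,7,-40,-70,0,0,0],[0.9,14,-84,-70,0,0,0]]])

```text
time_s: 20.6
tcp_pos: [0.4653, -0.3032, 0.1007]
ee_rot: [[0.979, -0.206, 0.002], [-0.206, -0.979, -0.0], [0.002, -0.0, -1.0]]
wrist_force: [0.5, 0.6, -0.9]
gripper_width: 0.245
gripper_force: 30.0
```

Call:
servo_tool(commands=[[[0.9,8,-49,0,0,0,0],[0.9,16,-98,0,0,0,0],[0.9,24,-146,0,0,0,0],[0.9,32,-194,0,0,0,0],[0.9,40,-242,0,0,0,0]]])

```text
time_s: 21.1
tcp_pos: [0.5533, -0.0722, 0.0997]
ee_rot: [[0.979, -0.203, -0.001], [-0.203, -0.979, 0.0], [-0.001, 0.0, -1.0]]
wrist_force: [0.8, -0.7, -0.8]
gripper_width: 0.239
gripper_force: 30.0
```

Call:
servo_tool(commands=[[[0.9,8,-49,0,0,0,0],[0.9,16,-98,0,0,0,0],[0.9,22.4,-136.4,0,0,0,0],[0.9,22.4,-136.4,0,0,0,0],[0.9,22.4,-136.4,0,0,0,0]]])

```text
time_s: 21.6
tcp_pos: [0.6022, 0.0556, 0.0991]
ee_rot: [[0.98, -0.201, -0.002], [-0.201, -0.98, -0.0], [-0.002, 0.001, -1.0]]
wrist_force: [-0.5, -1.2, -0.9]
gripper_width: 0.241
gripper_force: 30.0
```

Call:
servo_tool(commands=[[[0.9,0,0,0,0,0,0],[0.9,0,0,0,0,0,0],[0.9,0,0,0,0,0,0],[0.9,0,0,0,0,0,0],[0.9,0,0,0,0,0,0]]])

```text
time_s: 22.1
tcp_pos: [0.6028, 0.0544, 0.1001]
ee_rot: [[0.979, -0.203, 0.0], [-0.203, -0.979, 0.0], [0.0, -0.0, -1.0]]
wrist_force: [-0.2, -0.3, -0.6]
gripper_width: 0.239
gripper_force: 30.0
```

```bash
python3 - <<'E'
from h import *
s=st();print(ab(s["tcp_pos"]))
c=shot("wrist","w10.png")
G=np.array(c["pixels"]).max(2)
print([int(np.argmax(G[190:250,u]<45)+190) for u in range(310,340,4)])
E
```

```text
22.1 [0.6028 0.0544 0.1001] [[0.979, -0.203, 0.0], [-0.203, -0.979, 0.0], [0.0, -0.0, -1.0]] [-0.2 -0.3 -0.6] 0.23946016217921634 29.999974253587425
[ 579.3 -175.1]
[212, 211, 210, 210, 210, 211, 212, 213]
```

Call:
servo_tool(commands=[[[0.9,0,-1.2,18,0,0,0],[0.9,0,-1.2,38,0,0,0],[0.9,0,-1.2,50,0,0,0],[0.9,0,-1.2,57,0,0,0],[0.9,0,-1.2,61.2,0,0,0]]])

```text
time_s: 22.65
tcp_pos: [0.6031, 0.056, 0.0383]
ee_rot: [[0.979, -0.202, -0.0], [-0.202, -0.979, -0.0], [-0.0, 0.0, -1.0]]
wrist_force: [-0.1, -0.4, -0.4]
gripper_width: 0.245
gripper_force: 30.0
```

Call:
servo_tool(commands=[[[0.9,0,0,0,0,0,0],[0.9,0,0,0,0,0,0],[0.5,0,0,0,0,0,0],[0.5,0,0,0,0,0,0],[0.5,0,0,0,0,0,0]]])

```text
time_s: 23.15
tcp_pos: [0.6033, 0.0561, 0.0392]
ee_rot: [[0.979, -0.203, 0.001], [-0.203, -0.979, 0.0], [0.001, -0.0, -1.0]]
wrist_force: [0.5, -0.5, -0.3]
gripper_width: 0.433
gripper_force: 0.0
```

Call:
servo_tool(commands=[[[0.5,0,0,-20,0,0,0],[0.5,0,0,-50,0,0,0],[0.5,0,0,-80,0,0,0],[0.5,-40,0,-110,0,0,0],[0.5,-80,0,-130,0,0,0]]])

```text
time_s: 23.65
tcp_pos: [0.5251, 0.0725, 0.1706]
ee_rot: [[0.979, -0.204, 0.003], [-0.204, -0.979, 0.001], [0.003, -0.001, -1.0]]
wrist_force: [-0.6, 1.1, -0.3]
gripper_width: 0.495
gripper_force: 0.0
```

Call:
servo_tool(commands=[[[0.5,-10,30,0,0,0,0],[0.5,-25,70,0,0,0,0],[0.5,-35,93,0,0,0,0],[0.5,-35,93,0,0,0,0],[0.5,-35,93,0,0,0,0]]])

```text
time_s: 24.15
tcp_pos: [0.4719, -0.0119, 0.1694]
ee_rot: [[0.979, -0.203, 0.002], [-0.203, -0.979, 0.0], [0.002, -0.001, -1.0]]
wrist_force: [-1.1, 0.1, 0.3]
gripper_width: 0.497
gripper_force: 0.0
```

```bash
python3 - <<'E'
from h import *
s=st();print(ab(s["tcp_pos"]))
c=shot("wrist","w11.png")
K=c["camera_matrix"];print([wfish(c,[*(TX*536.1+TY*b)/1e3,.032]).round(1).tolist() for b in(9,-53,-114.8,-176.5)])
# rectify plane z=.032 in (a,b): 0.3mm/px
A,B=np.meshgrid(np.arange(616,496,-.30),np.arange(-210,30,.30)) # rows b, cols a
A,B=A.T,B.T
X=(A[...,None]*np.r_[TX,0]+B[...,None]*np.r_[TY,0])/1e3;X[...,2]=.032
p=X@np.array(c["R"]).T+np.array(c["t"]);n=np.hypot(p[...,0],p[...,1]);th=np.arctan2(n,p[...,2])
K=np.array(K);u=K[0,2]+K[0,0]*th*p[...,0]/n;v=K[1,2]+K[1,1]*th*p[...,1]/n
im=cv2.remap(np.array(c["pixels"])[...,::-1],u.astype(np.float32),v.astype(np.float32),cv2.INTER_CUBIC)
im=np.clip(im*1.4,0,255).astype(np.uint8);print(im.shape);cv2.imwrite("pics/rect.png",im)
E
```

```text
24.15 [ 0.4719 -0.0119  0.1694] [[0.979, -0.203, 0.002], [-0.203, -0.979, 0.0], [0.002, -0.001, -1.0]] [-1.1  0.1  0.3] 0.49675248865424193 0.0
[464.6 -83.7]
[[421.4, 120.0], [357.2, 117.5], [290.2, 117.5], [226.1, 119.9]]
(400, 800, 3)
```

View pics/rect.png

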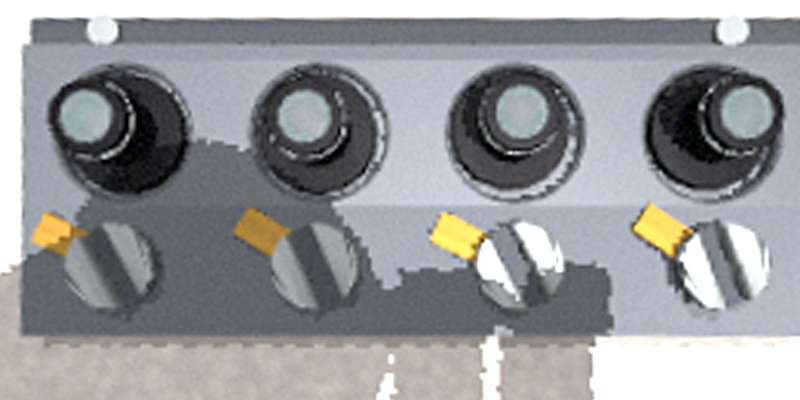

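The rectified view shows all four eyes seated. The screw heads are at (111,267), (316,267), (520,264) and (727,264), with their slots leaning 20–29° counter-clockwise.

```bash
python3 - <<'E'
from h import *
c=load("w11.png");I=np.array(c["pixels"]);K=np.array(c["camera_matrix"])
def rect(z,ca,cb,h=36,s=.2):
    A,B=np.meshgrid(np.arange(ca+h,ca-h,-s),np.arange(cb-h,cb+h,s),indexing="ij")
    X=(A[...,None]*np.r_[TX,0]+B[...,None]*np.r_[TY,0])/1e3;X[...,2]=z
    p=X@np.array(c["R"]).T+np.array(c["t"]);n=np.hypot(p[...,0],p[...,1]);th=np.arctan2(n,p[...,2])
    return A-ca,B-cb,cv2.remap(I,(K[0,2]+K[0,0]*th*p[...,0]/n).astype(np.float32),(K[1,2]+K[1,1]*th*p[...,1]/n).astype(np.float32),cv2.INTER_LINEAR).astype(float)
for i,b in enumerate((8.5,-53.6,-115.1,-176.6)):
    A,B,m=rect(.021,536.7,b); y=(m[...,0]-m[...,2]>50)&(m[...,0]>1.5*m[...,2])
    y&=np.hypot(A,B)<32
    # ccw angle from +a toward -b
    ang=np.arctan2(-B[y],A[y]);rad=np.hypot(A[y],B[y]); k=rad>17
    # clip centreline: fit line through axis
    cl=np.median(ang[k])
    A,B,m=rect(.032,536.7,b,h=13);g=m.mean(2);best=[]
    for sl in np.arange(0,1,.02):
        d=A*np.sin(sl)+B*np.cos(sl);l=A*np.cos(sl)-B*np.sin(sl);D=np.hypot(A,B)<12
        for off in np.arange(-2,2.1,.5):
            ins=D&(abs(d-off)<2.5);out=D&(abs(d-off)>4.5)&(abs(d-off)<8)
            best.append((g[out].mean()-g[ins].mean(),sl,off))
    print(i+1,"clip",cl.round(3),"q",(1.22-cl).round(3),"slot from clip",(cl-.61).round(3),y.sum(),"slot",np.round(max(best),2))
E
```

```text
1 clip 1.019 q 0.201 slot from clip 0.409 4016 slot [100.24   0.36  -0.5 ]
2 clip 1.133 q 0.087 slot from clip 0.523 3870 slot [90.94  0.54  0.  ]
3 clip 1.064 q 0.156 slot from clip 0.454 3260 slot [54.61  0.42 -1.  ]
4 clip 1.144 q 0.076 slot from clip 0.534 2971 slot [53.13  0.52 -0.5 ]
```

Call:
servo_tool(commands=[[[0.5,-6,-49,0,0,0,0],[0.5,-12,-98,0,0,0,0],[0.5,-18,-147,0,0,0,0],[0.5,-24,-196,0,0,0,0],[0.5,-30,-242,0,0,0,0]]])

```text
time_s: 24.7
tcp_pos: [0.4916, 0.2348, 0.1687]
ee_rot: [[0.98, -0.201, 0.001], [-0.201, -0.98, 0.0], [0.001, -0.0, -1.0]]
wrist_force: [-0.1, -0.2, -0.3]
gripper_width: 0.503
gripper_force: 0.0
```

Call:
servo_tool(commands=[[[0.5,-6,-48,0,0,0,0],[0.5,-12,-96,0,0,0,0],[0.5,-14.7,-114.8,0,0,0,0],[0.5,-14.7,-114.8,0,0,0,0],[0.5,-14.7,-114.8,0,0,0,0]]])

```text
time_s: 25.2
tcp_pos: [0.4997, 0.3469, 0.1679]
ee_rot: [[0.979, -0.202, -0.001], [-0.202, -0.979, -0.001], [-0.001, 0.001, -1.0]]
wrist_force: [-0.9, -0.7, -0.6]
gripper_width: 0.5
gripper_force: 0.0
```

Call:
servo_tool(commands=[[[0.5,0,0,0,0,0,0],[0.5,0,0,0,0,0,0],[0.5,0,0,0,0,0,0],[0.5,0,0,0,0,0,0],[0.5,0,0,0,0,0,0]]])

```text
time_s: 25.7
tcp_pos: [0.5003, 0.3463, 0.169]
ee_rot: [[0.979, -0.203, 0.0], [-0.203, -0.979, 0.0], [0.0, -0.0, -1.0]]
wrist_force: [0.3, 0.5, 0.1]
gripper_width: 0.501
gripper_force: 0.0
```

```bash
python3 - <<'E'
from h import *
s=st();print(ab(s["tcp_pos"]))
c=shot("wrist","w12.png",s=1.25,crop=None)
P=(TX*419.9+TY*-440.5)/1e3;u,v=wfish(c,[*P,.117]).round().astype(int);print(u,v)
print(np.array(c["pixels"]).max(2)[v-40:v+24:3,u-24:u+25:3])
E
```

```text
25.7 [0.5003 0.3463 0.169 ] [[0.979, -0.203, 0.0], [-0.203, -0.979, 0.0], [0.0, -0.0, -1.0]] [0.3 0.5 0.1] 0.5012139807263493 0.0
[ 419.9 -440.3]
324 223
[[ 77  73  74  76  78  70  91 104 102  96  63  72  79  76  75  77  70]
 [ 77  75  76  77  76 108  24  17  12  17  39  89  74  76  76  74  78]
 [ 76  71  74  72  99 103   4   4   9   1   9 101  78  75  71  73  75]
 [ 99 146 135  88 100 103   0   6   8  10  15  93  99  78  73  77  76]
 [ 75  77  77 101  99  82   0   8   3  19  18  91 100  68  73  73  69]
 [ 74  73  74 100  98  82  10  10  15  12   6  62  96  75  72  72  70]
 [136  68  70  86  95  56  23  25  22   8  52  73 100  75  73  70  75]
 [139 139 140 102 100  49  10  17  21  40  54  75  76  72  77  77  75]
 [139 140 140 141 115  46  10  24  20  16  50 102  76  66 135 136 144]
 [123 136 137 137 137  69  13  20  18  15  40 122 142 141 138 139 140]
 [121 125 136 135 138  64  19  11  11  45  36 131 140 140 139 140 142]
 [120 120 118 118 122  51  21   8  11  40  25 126 122 124 126 139 120]
 [116 119 120 122 121  44  20  16  15  17   5 125 123 123 123 123 125]
 [119 115 123 122 117  41   6  17  22  19  16 126 120 123 122 122 124]
 [118 118 126 136 138  44  18   9   7  15   9 143 138 138 141 142 139]
 [117 118 119 117 120  31  15   0   2  27   8 123 122 123 118 136 119]
 [158 153 149 145 142  33  39  40  40  37  20 150 145 142 145 148 154]
 [175 187 174 170 170  18  16  14  20  22  34 172 166 173 164 173 164]
 [170 171 174 178 179  26   9  10  16  17  32 172 172 167 163 167 161]
 [171 172 175 174 177  21   3   6   6  16  52 169 168 164 172 170 170]
 [174 170 173 171 171 129  99  99  74  69 145 170 175 169 168 176 174]
 [167 164 170 178 170 174 165 169 176 171 168 171 174 165 166 169 172]]
```

Call:
servo_tool(commands=[[[0.5,0.5,0,25,0,0,0],[0.5,0.5,0,55,0,0,0],[0.5,0.5,0,77,0,0,0],[0.5,0.5,0,77,0,0,0],[0.5,0.5,0,77,0,0,0]]])

```text
time_s: 26.25
tcp_pos: [0.501, 0.3468, 0.0921]
ee_rot: [[0.979, -0.202, 0.0], [-0.202, -0.979, -0.0], [0.001, 0.0, -1.0]]
wrist_force: [-0.5, 0.1, 0.6]
gripper_width: 0.504
gripper_force: 0.0
```

Call:
servo_tool(commands=[[[1,0,0,0,0,0,0],[1,0,0,0,0,0,0],[1,0,0,0,0,0,0],[1,0,0,0,0,0,0],[1,0,0,0,0,0,0]]])

```text
time_s: 26.75
tcp_pos: [0.5007, 0.3467, 0.0921]
ee_rot: [[0.979, -0.203, 0.0], [-0.203, -0.979, 0.0], [0.0, -0.0, -1.0]]
wrist_force: [0.4, 0.2, 0.1]
gripper_width: 0.138
gripper_force: 30.1
```

Call:
servo_tool(commands=[[[1,0,0,0,0,0,0],[1,0,0,0,0,0,0],[1,0,0,0,0,0,0],[1,0,0,0,0,0,0],[1,0,0,0,0,0,0]]])

```text
time_s: 27.25
tcp_pos: [0.5008, 0.3467, 0.0921]
ee_rot: [[0.979, -0.202, 0.0], [-0.202, -0.979, 0.0], [0.0, -0.0, -1.0]]
wrist_force: [-0.9, 0.5, 3.3]
gripper_width: 0.136
gripper_force: 30.0
```

```bash
python3 - <<'E'
from h import *
s=st();print(ab(s["tcp_pos"]))
E
```

```text
27.25 [0.5008 0.3467 0.0921] [[0.979, -0.202, 0.0], [-0.202, -0.979, 0.0], [0.0, -0.0, -1.0]] [-0.9  0.5  3.3] 0.13556241451592307 30.0005995715037
[ 420.3 -440.8]
```

Call:
servo_tool(commands=[[[1,0,0,-15,0,0,0],[1,0,0,-40,0,0,0],[1,0,0,-70,0,0,0],[1,8,18,-75,0,0,0],[1,24,54,-75,0,0,0]]])

```text
time_s: 27.75
tcp_pos: [0.5134, 0.2901, 0.1673]
ee_rot: [[0.98, -0.2, 0.002], [-0.2, -0.98, 0.002], [0.001, -0.003, -1.0]]
wrist_force: [-0.5, -0.2, -1.4]
gripper_width: 0.14
gripper_force: 30.0
```

Call:
servo_tool(commands=[[[1,20,44,0,0,0,-0.1],[1,40,88,0,0,0,-0.2],[1,60,132,0,0,0,-0.3],[1,80,176,0,0,0,-0.42],[1,92.4,210.2,0,0,0,-0.53]]])

```text
time_s: 28.25
tcp_pos: [0.5603, 0.061, 0.1654]
ee_rot: [[0.946, 0.323, -0.002], [0.323, -0.947, -0.001], [-0.002, -0.0, -1.0]]
wrist_force: [0.6, 0.7, -0.5]
gripper_width: 0.137
gripper_force: 30.0
```

Call:
servo_tool(commands=[[[1,0,0,0,0,0,0],[1,0,0,0,0,0,0],[1,0,0,0,0,0,0],[1,0,0,0,0,0,0],[1,0,0,0,0,0,0]]])

```text
time_s: 28.75
tcp_pos: [0.5609, 0.0653, 0.1666]
ee_rot: [[0.947, 0.322, -0.0], [0.322, -0.947, 0.0], [-0.0, -0.0, -1.0]]
wrist_force: [-0.2, -0.5, -0.7]
gripper_width: 0.134
gripper_force: 30.0
```

```bash
cat >> h.py <<'E'
def rel(ta,tb):
    s=st();R=np.array(s["ee_rot"]);yaw=np.arctan2(R[1,0],R[0,0])
    T=(TX*ta+TY*tb)/1e3-np.array(s["tcp_pos"][:2])
    print("ab",ab(s["tcp_pos"]),"yaw rel",round(yaw-PSI,3),"shift tool mm",((R[:2,:2].T@T)*1e3).round(1))
E
python3 - <<'E'
from h import *
rel(536.7,-176.6);shot("wrist","w13.png",s=1.25)
E
```

```text
28.75 [0.5609 0.0653 0.1666] [[0.947, 0.322, -0.0], [0.322, -0.947, 0.0], [-0.0, -0.0, -1.0]] [-0.2 -0.5 -0.7] 0.1336766447800078 29.999897154048085
ab [ 536.1 -177.4] yaw rel 0.531 shift tool mm [0.1 1. ]
```

View pics/w13.png

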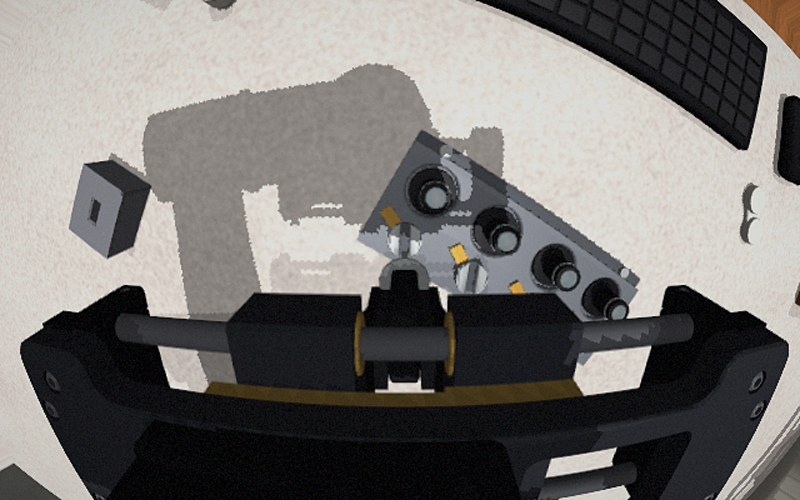

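The key is held upright above screw 4, and the slot at (404,240) is parallel to the key. I'll insert it now.

Call:
servo_tool(commands=[[[1,0,1,20,0,0,0],[1,0,1,40,0,0,0],[1,0,1,50,0,0,0],[1,0,1,55,0,0,0],[1,0,1,60,0,0,0]]])

```text
time_s: 29.3
tcp_pos: [0.5618, 0.0638, 0.1069]
ee_rot: [[0.947, 0.321, 0.001], [0.321, -0.947, 0.0], [0.001, 0.0, -1.0]]
wrist_force: [0.1, 0.2, -0.1]
gripper_width: 0.138
gripper_force: 30.0
```

Call:
servo_tool(commands=[[[1,0,0,0,0,0,0],[1,0,0,0,0,0,0],[1,0,0,0,0,0,0],[1,0,0,0,0,0,0],[1,0,0,0,0,0,0]]])

```text
time_s: 29.8
tcp_pos: [0.5616, 0.0636, 0.1072]
ee_rot: [[0.947, 0.32, 0.001], [0.32, -0.947, 0.0], [0.001, -0.0, -1.0]]
wrist_force: [-0.6, 2.5, -0.2]
gripper_width: 0.132
gripper_force: 30.0
```

```bash
python3 - <<'E'
from h import *
rel(536.7,-176.6)
E
```

```text
29.8 [0.5616 0.0636 0.1072] [[0.947, 0.32, 0.001], [0.32, -0.947, 0.0], [0.001, -0.0, -1.0]] [-0.6  2.5 -0.2] 0.13193286184904032 30.000005392357707
ab [ 537.2 -175.8] yaw rel 0.53 shift tool mm [-0.  -0.9]
```

Call:
servo_tool(commands=[[[1,0,-0.5,0.5,0,0,0.12],[1,0,-0.5,0.5,0,0,0.26],[1,0,-0.5,0.5,0,0,0.4],[1,0,-0.5,0.5,0,0,0.54],[1,0,-0.5,0.5,0,0,0.68]]])

```text
time_s: 30.3
tcp_pos: [0.5619, 0.0647, 0.1068]
ee_rot: [[0.936, -0.351, 0.002], [-0.351, -0.936, 0.001], [0.001, -0.002, -1.0]]
wrist_force: [-0.7, 3.2, -0.1]
gripper_width: 0.137
gripper_force: 30.0
```

```bash
python3 - <<'E'
from h import *
rel(536.7,-176.6);print(r.sense()["moment"])
E
```

```text
30.3 [0.5619 0.0647 0.1068] [[0.936, -0.351, 0.002], [-0.351, -0.936, 0.001], [0.001, -0.002, -1.0]] [-0.7  3.2 -0.1] 0.13728986850247696 29.994110406842246
ab [ 537.2 -177. ] yaw rel -0.155 shift tool mm [-0.4  0.4]
[1.10010616 0.15147738 0.09750356]
```

Call:
servo_tool(commands=[[[1,0,0,0,0,0,0.14],[1,0,0,0,0,0,0.28],[1,0,0,0,0,0,0.42],[1,0,0,0,0,0,0.56],[1,0,0,0,0,0,0.67]]])

```text
time_s: 30.8
tcp_pos: [0.5618, 0.0645, 0.1068]
ee_rot: [[0.516, -0.856, 0.002], [-0.856, -0.516, 0.001], [0.0, -0.002, -1.0]]
wrist_force: [0.5, 3.1, -0.8]
gripper_width: 0.139
gripper_force: 30.0
```

Call:
servo_tool(commands=[[[1,0,0,0,0,0,0],[1,0,0,0,0,0,0],[1,0,0,0,0,0,0],[1,0,0,0,0,0,0],[1,0,0,0,0,0,0]]])

```text
time_s: 31.3
tcp_pos: [0.5618, 0.0642, 0.1067]
ee_rot: [[0.521, -0.854, 0.001], [-0.854, -0.521, 0.001], [0.0, -0.002, -1.0]]
wrist_force: [0.3, 4.9, 1.7]
gripper_width: 0.137
gripper_force: 30.0
```

```bash
python3 - <<'E'
from h import *
rel(536.7,-176.6);print(r.sense()["moment"])
E
```

```text
31.3 [0.5618 0.0642 0.1067] [[0.521, -0.854, 0.001], [-0.854, -0.521, 0.001], [0.0, -0.002, -1.0]] [0.3 4.9 1.7] 0.13694040641710153 30.000285382848233
ab [ 537.2 -176.5] yaw rel -0.82 shift tool mm [-0.4  0.3]
[1.52787996 0.05515506 0.09685397]
```

Call:
servo_tool(commands=[[[1,0,0,0,0,0,0.04],[1,0,0,0,0,0,0.08],[1,0,0,0,0,0,0.12],[1,0,0,0,0,0,0.12],[1,0,0,0,0,0,0.12]]])

```text
time_s: 31.8
tcp_pos: [0.5618, 0.0641, 0.1067]
ee_rot: [[0.415, -0.91, 0.001], [-0.91, -0.415, 0.001], [0.0, -0.002, -1.0]]
wrist_force: [0.8, 3.3, 1.9]
gripper_width: 0.131
gripper_force: 30.0
```

```bash
python3 - <<'E'
from h import *
rel(536.7,-176.6);print(r.sense()["moment"])
E
```

```text
31.8 [0.5618 0.0641 0.1067] [[0.415, -0.91, 0.001], [-0.91, -0.415, 0.001], [0.0, -0.002, -1.0]] [0.8 3.3 1.9] 0.13097348160884625 30.000604880042374
ab [ 537.2 -176.4] yaw rel -0.939 shift tool mm [-0.5  0.3]
[ 1.62092584 -0.01540722  0.11517639]
```

Call:
servo_tool(commands=[[[1,0,0,0,0,0,0.04],[1,0,0,0,0,0,0.08],[1,0,0,0,0,0,0.08],[1,0,0,0,0,0,0.08],[1,0,0,0,0,0,0.08]]])

```text
time_s: 32.3
tcp_pos: [0.5618, 0.064, 0.1067]
ee_rot: [[0.341, -0.94, 0.001], [-0.94, -0.341, 0.0], [0.0, -0.001, -1.0]]
wrist_force: [1.0, 3.8, 3.4]
gripper_width: 0.133
gripper_force: 30.0
```

```bash
python3 - <<'E'
from h import *
rel(536.7,-176.6);print(r.sense()["moment"])
E
```

```text
32.3 [0.5618 0.064  0.1067] [[0.341, -0.94, 0.001], [-0.94, -0.341, 0.0], [0.0, -0.001, -1.0]] [1.  3.8 3.4] 0.13316856798049423 30.000755171342206
ab [ 537.3 -176.3] yaw rel -1.019 shift tool mm [-0.6  0.3]
[ 1.53274116 -0.29735537  0.27975463]
```

Call:
servo_tool(commands=[[[1,0,0,0,0,0,-0.14],[1,0,0,0,0,0,-0.27],[1,0,0,-15,0,0,-0.27],[1,0,0,-40,0,0,-0.27],[1,0,0,-62,0,0,-0.27]]])

```text
time_s: 32.8
tcp_pos: [0.5594, 0.0622, 0.1675]
ee_rot: [[0.578, -0.816, -0.006], [-0.816, -0.578, -0.003], [-0.001, 0.006, -1.0]]
wrist_force: [1.3, -0.4, -0.7]
gripper_width: 0.13
gripper_force: 30.0
```

Call:
servo_tool(commands=[[[1,0,0,0,0,0,-0.14],[1,0,0,0,0,0,-0.28],[1,0,0,0,0,0,-0.42],[1,0,0,0,0,0,-0.56],[1,0,0,0,0,0,-0.7]]])

```text
time_s: 33.3
tcp_pos: [0.5593, 0.0622, 0.1667]
ee_rot: [[0.969, -0.247, -0.006], [-0.247, -0.969, -0.003], [-0.005, 0.004, -1.0]]
wrist_force: [-0.5, -0.7, -0.5]
gripper_width: 0.136
gripper_force: 30.0
```

Call:
servo_tool(commands=[[[1,0,0,0,0,0,-0.14],[1,0,0,0,0,0,-0.28],[1,0,0,0,0,0,-0.44],[1,0,0,0,0,0,-0.44],[1,0,0,0,0,0,-0.44]]])

```text
time_s: 33.8
tcp_pos: [0.5602, 0.0629, 0.1673]
ee_rot: [[0.983, 0.181, -0.003], [0.181, -0.983, -0.002], [-0.003, 0.001, -1.0]]
wrist_force: [0.3, 0.2, -0.5]
gripper_width: 0.132
gripper_force: 30.0
```

```bash
python3 - <<'E'
from h import *
rel(536.7,-115.1);print(np.round(r.sense()["joints"],1))
c=shot("wrist","w14.png");im=np.array(c["pixels"])[...,::-1][150:310,200:440]
cv2.imwrite("pics/w14.png",np.clip(cv2.resize(im,None,fx=3.3,fy=3.3,interpolation=cv2.INTER_CUBIC)*1.5,0,255).astype(np.uint8))
E
```

```text
33.8 [0.5602 0.0629 0.1673] [[0.983, 0.181, -0.003], [0.181, -0.983, -0.002], [-0.003, 0.001, -1.0]] [ 0.3  0.2 -0.5] 0.13208013099524546 29.999640095047653
ab [ 535.9 -174.8] yaw rel 0.386 shift tool mm [-21.8  55.6]
[ 22.9  19.5 -13.6   0.  -57.1  77.6]
```

View pics/w14.png

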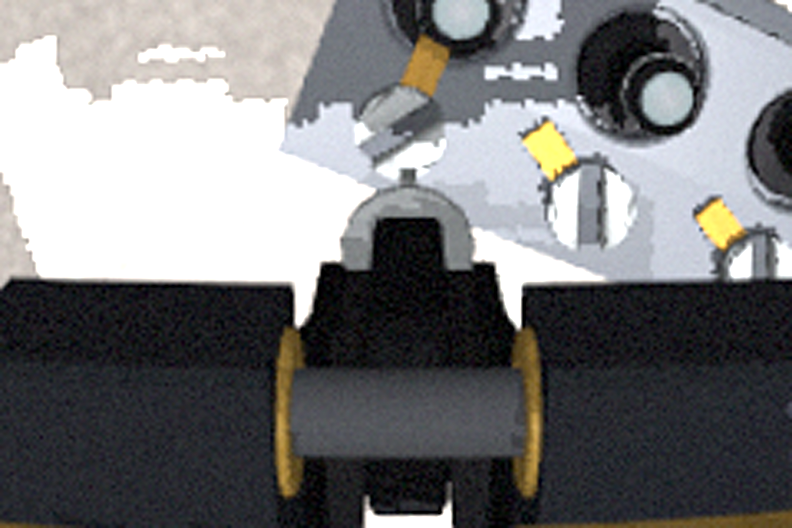

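Screw 4's clip now lies over its eye's flange. I'll move on to screw 3.

Call:
servo_tool(commands=[[[1,-10,25,0,0,0,0],[1,-21.8,55.6,0,0,0,0],[1,-21.8,55.6,0,0,0,0],[1,-21.8,55.6,0,0,0,0],[1,-21.8,55.6,0,0,0,0]]])

```text
time_s: 34.35
tcp_pos: [0.5502, 0.0055, 0.1682]
ee_rot: [[0.983, 0.184, -0.0], [0.184, -0.983, -0.0], [-0.0, 0.0, -1.0]]
wrist_force: [0.4, 0.2, -1.2]
gripper_width: 0.136
gripper_force: 30.0
```

Call:
servo_tool(commands=[[[1,0,0,0,0,0,0],[1,0,0,0,0,0,0],[1,0,0,0,0,0,0],[1,0,0,0,0,0,0],[1,0,0,0,0,0,0]]])

```text
time_s: 34.85
tcp_pos: [0.5501, 0.0053, 0.1682]
ee_rot: [[0.983, 0.185, -0.0], [0.185, -0.983, -0.0], [-0.0, 0.0, -1.0]]
wrist_force: [0.6, -0.5, -0.5]
gripper_width: 0.138
gripper_force: 30.0
```

```bash
python3 - <<'E'
from h import *
rel(537,-115.1)
E
```

```text
34.85 [0.5501 0.0053 0.1682] [[0.983, 0.185, -0.0], [0.185, -0.983, -0.0], [-0.0, 0.0, -1.0]] [ 0.6 -0.5 -0.5] 0.13834081276867835 29.999859589152038
ab [ 537.7 -116.4] yaw rel 0.39 shift tool mm [-1.1  1. ]
```

Call:
servo_tool(commands=[[[1,-1,1,20,0,0,0],[1,-1,1,40,0,0,0],[1,-1,1,51,0,0,0],[1,-1,1,56,0,0,0],[1,-1,1,61.5,0,0,0]]])

```text
time_s: 35.35
tcp_pos: [0.5499, 0.0041, 0.1069]
ee_rot: [[0.983, 0.185, 0.001], [0.185, -0.983, -0.0], [0.001, 0.0, -1.0]]
wrist_force: [-0.1, -0.3, -0.6]
gripper_width: 0.135
gripper_force: 30.0
```

Call:
servo_tool(commands=[[[1,0,0,0,0,0,0],[1,0,0,0,0,0,0],[1,0,0,0,0,0,0],[1,0,0,0,0,0,0],[1,0,0,0,0,0,0]]])

```text
time_s: 35.85
tcp_pos: [0.5494, 0.0041, 0.1071]
ee_rot: [[0.983, 0.185, 0.001], [0.185, -0.983, 0.0], [0.001, -0.0, -1.0]]
wrist_force: [-0.2, -0.1, -1.1]
gripper_width: 0.131
gripper_force: 30.0
```

```bash
python3 - <<'E'
from h import *
rel(537,-115.1);print(r.sense()["moment"])
E
```

```text
35.85 [0.5494 0.0041 0.1071] [[0.983, 0.185, 0.001], [0.185, -0.983, 0.0], [0.001, -0.0, -1.0]] [-0.2 -0.1 -1.1] 0.1308327405123159 29.99979338608682
ab [ 537.3 -115.1] yaw rel 0.39 shift tool mm [-0.2 -0.1]
[-0.00050388 -0.01323802 -0.01477005]
```

Inserted with no contact force, so I'll turn it clockwise.

Call:
servo_tool(commands=[[[1,0,0,0.5,0,0,0.14],[1,0,0,0.5,0,0,0.28],[1,0,0,0.5,0,0,0.42],[1,0,0,0.5,0,0,0.56],[1,0,0,0.5,0,0,0.7]]])

```text
time_s: 36.35
tcp_pos: [0.5496, 0.0043, 0.1065]
ee_rot: [[0.868, -0.496, 0.001], [-0.496, -0.868, 0.0], [0.001, -0.001, -1.0]]
wrist_force: [0.6, 0.1, -0.6]
gripper_width: 0.134
gripper_force: 30.0
```

Call:
servo_tool(commands=[[[1,0,0,0,0,0,0.13],[1,0,0,0,0,0,0.26],[1,0,0,0,0,0,0.39],[1,0,0,0,0,0,0.52],[1,0,0,0,0,0,0.6]]])

```text
time_s: 36.85
tcp_pos: [0.5494, 0.004, 0.1065]
ee_rot: [[0.438, -0.899, 0.0], [-0.899, -0.438, -0.0], [0.0, -0.0, -1.0]]
wrist_force: [-0.3, 0.0, -0.3]
gripper_width: 0.138
gripper_force: 30.0
```

```bash
python3 - <<'E'
from h import *
rel(537,-115.1);print(r.sense()["moment"])
E
```

```text
36.85 [0.5494 0.004  0.1065] [[0.438, -0.899, 0.0], [-0.899, -0.438, -0.0], [0.0, -0.0, -1.0]] [-0.3  0.  -0.3] 0.1379585053559105 29.99790124129504
ab [ 537.2 -115. ] yaw rel -0.914 shift tool mm [-0.2  0.1]
[-0.0447303   0.03573156  0.16712532]
```

Add 0.06 and check for the stop.

Call:
servo_tool(commands=[[[1,0,0,0,0,0,0.03],[1,0,0,0,0,0,0.06],[1,0,0,0,0,0,0.06],[1,0,0,0,0,0,0.06],[1,0,0,0,0,0,0.06]]])

```text
time_s: 37.35
tcp_pos: [0.5494, 0.004, 0.1065]
ee_rot: [[0.387, -0.922, 0.0], [-0.922, -0.387, -0.0], [0.0, -0.0, -1.0]]
wrist_force: [0.3, -0.3, 1.2]
gripper_width: 0.139
gripper_force: 30.0
```

```bash
python3 - <<'E'
from h import *
rel(537,-115.1);print(r.sense()["moment"])
E
```

```text
37.35 [0.5494 0.004  0.1065] [[0.387, -0.922, 0.0], [-0.922, -0.387, -0.0], [0.0, -0.0, -1.0]] [ 0.3 -0.3  1.2] 0.1392503713317176 30.00011603347957
ab [ 537.3 -115. ] yaw rel -0.969 shift tool mm [-0.2  0.2]
[-0.08442281  0.07749427  0.19534318]
```

Call:
servo_tool(commands=[[[1,0,0,0,0,0,-0.12],[1,0,0,0,0,0,-0.25],[1,0,0,-15,0,0,-0.25],[1,0,0,-40,0,0,-0.25],[1,0,0,-62,0,0,-0.25]]])

```text
time_s: 37.85
tcp_pos: [0.5492, 0.0041, 0.1687]
ee_rot: [[0.603, -0.798, -0.001], [-0.798, -0.603, 0.0], [-0.0, 0.0, -1.0]]
wrist_force: [0.9, -0.1, -0.2]
gripper_width: 0.139
gripper_force: 30.0
```

Call:
servo_tool(commands=[[[1,0,0,0,0,0,-0.14],[1,0,0,0,0,0,-0.28],[1,0,0,0,0,0,-0.42],[1,0,0,0,0,0,-0.56],[1,0,0,0,0,0,-0.7]]])

```text
time_s: 38.35
tcp_pos: [0.5491, 0.0041, 0.168]
ee_rot: [[0.976, -0.217, -0.0], [-0.217, -0.976, 0.0], [-0.0, -0.0, -1.0]]
wrist_force: [0.0, -0.5, -0.2]
gripper_width: 0.142
gripper_force: 30.0
```

Call:
servo_tool(commands=[[[1,0,0,0,0,0,-0.14],[1,0,0,0,0,0,-0.28],[1,0,0,0,0,0,-0.42],[1,0,0,0,0,0,-0.5],[1,0,0,0,0,0,-0.5]]])

```text
time_s: 38.85
tcp_pos: [0.5491, 0.0041, 0.168]
ee_rot: [[0.962, 0.272, -0.0], [0.272, -0.962, 0.0], [-0.0, -0.0, -1.0]]
wrist_force: [-0.9, -0.2, -0.8]
gripper_width: 0.135
gripper_force: 30.0
```

```bash
python3 - <<'E'
from h import *
rel(537,-53.4)
E
```

```text
38.85 [0.5491 0.0041 0.168 ] [[0.962, 0.272, -0.0], [0.272, -0.962, 0.0], [-0.0, -0.0, -1.0]] [-0.9 -0.2 -0.8] 0.13491121684849136 29.998717275448143
ab [ 536.9 -115. ] yaw rel 0.479 shift tool mm [-28.4  54.7]
```

Call:
servo_tool(commands=[[[1,-12,25,0,0,0,0],[1,-28.4,54.7,0,0,0,0],[1,-28.4,54.7,0,0,0,0],[1,-28.4,54.7,0,0,0,0],[1,-28.4,54.7,0,0,0,0]]])

```text
time_s: 39.35
tcp_pos: [0.5371, -0.0559, 0.1683]
ee_rot: [[0.962, 0.272, 0.0], [0.272, -0.962, 0.0], [0.0, -0.0, -1.0]]
wrist_force: [-0.2, 0.3, -1.6]
gripper_width: 0.142
gripper_force: 30.0
```

Call:
servo_tool(commands=[[[1,0,0,0,0,0,0],[1,0,0,0,0,0,0],[1,0,0,0,0,0,0],[1,0,0,0,0,0,0],[1,0,0,0,0,0,0]]])

```text
time_s: 39.85
tcp_pos: [0.5369, -0.0562, 0.1682]
ee_rot: [[0.962, 0.273, -0.0], [0.273, -0.962, -0.0], [-0.0, 0.0, -1.0]]
wrist_force: [-0.3, -0.2, -0.6]
gripper_width: 0.136
gripper_force: 30.0
```

```bash
python3 - <<'E'
from h import *
rel(537,-53.4)
E
```

```text
39.85 [ 0.5369 -0.0562  0.1682] [[0.962, 0.273, -0.0], [0.273, -0.962, -0.0], [-0.0, 0.0, -1.0]] [-0.3 -0.2 -0.6] 0.13574968267612764 29.999829987064004
ab [537.2 -53.5] yaw rel 0.48 shift tool mm [-0.2  0. ]
```

Call:
servo_tool(commands=[[[1,0,0,20,0,0,0],[1,0,0,40,0,0,0],[1,0,0,51,0,0,0],[1,0,0,56,0,0,0],[1,0,0,61.5,0,0,0]]])

```text
time_s: 40.35
tcp_pos: [0.5374, -0.0564, 0.1069]
ee_rot: [[0.962, 0.273, 0.001], [0.273, -0.962, -0.0], [0.001, 0.0, -1.0]]
wrist_force: [0.7, 0.1, 0.3]
gripper_width: 0.142
gripper_force: 30.0
```

Call:
servo_tool(commands=[[[1,0,0,0,0,0,0],[1,0,0,0,0,0,0],[1,0,0,0,0,0,0],[1,0,0,0,0,0,0],[1,0,0,0,0,0,0]]])

```text
time_s: 40.85
tcp_pos: [0.537, -0.0564, 0.1071]
ee_rot: [[0.962, 0.272, 0.001], [0.272, -0.962, 0.0], [0.001, 0.0, -1.0]]
wrist_force: [0.5, -0.5, -1.1]
gripper_width: 0.132
gripper_force: 30.0
```

```bash
python3 - <<'E'
from h import *
rel(537,-53.4);print(r.sense()["moment"])
E
```

```text
40.85 [ 0.537  -0.0564  0.1071] [[0.962, 0.272, 0.001], [0.272, -0.962, 0.0], [0.001, 0.0, -1.0]] [ 0.5 -0.5 -1.1] 0.1324696541686524 29.999915692023933
ab [537.3 -53.4] yaw rel 0.48 shift tool mm [-0.3 -0.2]
[-0.06081543 -0.05873536 -0.00189715]
```

From 0.48 down to -0.97 is a turn of 1.45.

Call:
servo_tool(commands=[[[1,0,0,0.5,0,0,0.14],[1,0,0,0.5,0,0,0.28],[1,0,0,0.5,0,0,0.42],[1,0,0,0.5,0,0,0.56],[1,0,0,0.5,0,0,0.7]]])

```text
time_s: 41.35
tcp_pos: [0.5371, -0.0562, 0.1065]
ee_rot: [[0.909, -0.416, 0.001], [-0.416, -0.909, 0.0], [0.001, -0.0, -1.0]]
wrist_force: [0.1, 0.3, -1.2]
gripper_width: 0.135
gripper_force: 30.0
```

Call:
servo_tool(commands=[[[1,0,0,0,0,0,0.14],[1,0,0,0,0,0,0.28],[1,0,0,0,0,0,0.42],[1,0,0,0,0,0,0.56],[1,0,0,0,0,0,0.68]]])

```text
time_s: 41.85
tcp_pos: [0.5369, -0.0566, 0.1065]
ee_rot: [[0.446, -0.895, -0.0], [-0.895, -0.446, -0.001], [0.0, 0.0, -1.0]]
wrist_force: [-1.0, -0.9, -0.6]
gripper_width: 0.137
gripper_force: 30.0
```

Call:
servo_tool(commands=[[[1,0,0,0,0,0,0.03],[1,0,0,0,0,0,0.07],[1,0,0,0,0,0,0.07],[1,0,0,0,0,0,0.07],[1,0,0,0,0,0,0.07]]])

```text
time_s: 42.35
tcp_pos: [0.5369, -0.0565, 0.1064]
ee_rot: [[0.388, -0.922, -0.0], [-0.922, -0.388, -0.0], [0.0, 0.0, -1.0]]
wrist_force: [-0.5, -1.0, 0.2]
gripper_width: 0.136
gripper_force: 30.0
```

```bash
python3 - <<'E'
from h import *
rel(537,-53.4);print(r.sense()["moment"])
E
```

```text
42.35 [ 0.5369 -0.0565  0.1064] [[0.388, -0.922, -0.0], [-0.922, -0.388, -0.0], [0.0, 0.0, -1.0]] [-0.5 -1.   0.2] 0.13579516274756356 29.99984612222761
ab [537.2 -53.2] yaw rel -0.969 shift tool mm [-0.3  0. ]
[-0.53770853  0.16657599  0.21535724]
```

Call:
servo_tool(commands=[[[1,0,0,0,0,0,-0.12],[1,0,0,0,0,0,-0.25],[1,0,0,-15,0,0,-0.25],[1,0,0,-40,0,0,-0.25],[1,0,0,-62,0,0,-0.25]]])

```text
time_s: 42.85
tcp_pos: [0.537, -0.056, 0.1689]
ee_rot: [[0.603, -0.798, 0.0], [-0.798, -0.603, 0.001], [-0.0, -0.0, -1.0]]
wrist_force: [0.2, -0.4, -1.0]
gripper_width: 0.135
gripper_force: 30.0
```

Call:
servo_tool(commands=[[[1,0,0,0,0,0,-0.14],[1,0,0,0,0,0,-0.28],[1,0,0,0,0,0,-0.42],[1,0,0,0,0,0,-0.56],[1,0,0,0,0,0,-0.7]]])

```text
time_s: 43.35
tcp_pos: [0.5369, -0.056, 0.1681]
ee_rot: [[0.976, -0.216, 0.0], [-0.216, -0.976, 0.001], [0.0, -0.001, -1.0]]
wrist_force: [-0.4, -0.1, -1.6]
gripper_width: 0.137
gripper_force: 30.0
```

Call:
servo_tool(commands=[[[1,0,0,0,0,0,-0.14],[1,0,0,0,0,0,-0.28],[1,0,0,0,0,0,-0.36],[1,0,0,0,0,0,-0.36],[1,0,0,0,0,0,-0.36]]])

```text
time_s: 43.85
tcp_pos: [0.5369, -0.0562, 0.1681]
ee_rot: [[0.991, 0.134, 0.0], [0.134, -0.991, 0.0], [0.0, -0.0, -1.0]]
wrist_force: [-1.0, -0.8, -1.9]
gripper_width: 0.138
gripper_force: 30.0
```

```bash
python3 - <<'E'
from h import *
rel(537,8.6)
E
```

```text
43.85 [ 0.5369 -0.0562  0.1681] [[0.991, 0.134, 0.0], [0.134, -0.991, 0.0], [0.0, -0.0, -1.0]] [-1.  -0.8 -1.9] 0.13784289025121296 29.999717948958278
ab [537.1 -53.6] yaw rel 0.338 shift tool mm [-20.7  58.6]
```

Call:
servo_tool(commands=[[[1,-10,28,0,0,0,0],[1,-20.7,58.6,0,0,0,0],[1,-20.7,58.6,0,0,0,0],[1,-20.7,58.6,0,0,0,0],[1,-20.7,58.6,0,0,0,0]]])

```text
time_s: 44.35
tcp_pos: [0.5245, -0.1168, 0.1683]
ee_rot: [[0.991, 0.135, 0.0], [0.135, -0.991, 0.0], [0.0, -0.0, -1.0]]
wrist_force: [0.2, 0.8, -0.6]
gripper_width: 0.135
gripper_force: 30.0
```

Call:
servo_tool(commands=[[[1,0,0,0,0,0,0],[1,0,0,20,0,0,0],[1,0,0,40,0,0,0],[1,0,0,50,0,0,0],[1,0,0,50,0,0,0]]])

```text
time_s: 44.85
tcp_pos: [0.5235, -0.1168, 0.1168]
ee_rot: [[0.991, 0.136, -0.003], [0.136, -0.991, -0.0], [-0.003, -0.0, -1.0]]
wrist_force: [0.2, 0.1, -1.2]
gripper_width: 0.134
gripper_force: 30.0
```

```bash
python3 - <<'E'
from h import *
rel(537,8.6)
E
```

```text
44.85 [ 0.5235 -0.1168  0.1168] [[0.991, 0.136, -0.003], [0.136, -0.991, -0.0], [-0.003, -0.0, -1.0]] [ 0.2  0.1 -1.2] 0.13359871767347062 29.999846233986318
ab [536.3   8.5] yaw rel 0.34 shift tool mm [0.6 0.3]
```

Call:
servo_tool(commands=[[[1,0,0,3,0,0,0],[1,0,0,7,0,0,0],[1,0,0,11,0,0,0],[1,0,0,11,0,0,0],[1,0,0,11,0,0,0]]])

```text
time_s: 45.35
tcp_pos: [0.5244, -0.1173, 0.1074]
ee_rot: [[0.991, 0.136, 0.0], [0.136, -0.991, -0.0], [0.0, 0.0, -1.0]]
wrist_force: [-0.6, 0.2, -0.7]
gripper_width: 0.134
gripper_force: 30.0
```

```bash
python3 - <<'E'
from h import *
rel(537,8.6);print(r.sense()["moment"])
E
```

```text
45.35 [ 0.5244 -0.1173  0.1074] [[0.991, 0.136, 0.0], [0.136, -0.991, -0.0], [0.0, 0.0, -1.0]] [-0.6  0.2 -0.7] 0.13402975320200802 29.999894136562943
ab [537.3   8.8] yaw rel 0.34 shift tool mm [-0.2 -0.3]
[0.00087122 0.03644839 0.02150954]
```

Call:
servo_tool(commands=[[[1,0,0,0.7,0,0,0.14],[1,0,0,0.7,0,0,0.28],[1,0,0,0.7,0,0,0.42],[1,0,0,0.7,0,0,0.56],[1,0,0,0.7,0,0,0.7]]])

```text
time_s: 45.85
tcp_pos: [0.5247, -0.1171, 0.1069]
ee_rot: [[0.842, -0.539, 0.001], [-0.539, -0.842, -0.0], [0.001, -0.001, -1.0]]
wrist_force: [0.1, 1.4, -1.4]
gripper_width: 0.135
gripper_force: 30.0
```

Call:
servo_tool(commands=[[[1,0,0,0,0,0,0.14],[1,0,0,0,0,0,0.28],[1,0,0,0,0,0,0.42],[1,0,0,0,0,0,0.55],[1,0,0,0,0,0,0.55]]])

```text
time_s: 46.35
tcp_pos: [0.5244, -0.1175, 0.1068]
ee_rot: [[0.442, -0.897, 0.0], [-0.897, -0.442, -0.0], [0.001, 0.0, -1.0]]
wrist_force: [0.0, -1.8, -1.1]
gripper_width: 0.132
gripper_force: 30.0
```

Call:
servo_tool(commands=[[[1,0,0,0,0,0,0.03],[1,0,0,0,0,0,0.06],[1,0,0,0,0,0,0.06],[1,0,0,0,0,0,0.06],[1,0,0,0,0,0,0.06]]])

```text
time_s: 46.85
tcp_pos: [0.5244, -0.1174, 0.1068]
ee_rot: [[0.387, -0.922, 0.0], [-0.922, -0.387, -0.0], [0.0, -0.0, -1.0]]
wrist_force: [-1.1, -1.9, 1.7]
gripper_width: 0.129
gripper_force: 30.0
```

```bash
python3 - <<'E'
from h import *
rel(537,8.6);print(r.sense()["moment"])
E
```

```text
46.85 [ 0.5244 -0.1174  0.1068] [[0.387, -0.922, 0.0], [-0.922, -0.387, -0.0], [0.0, -0.0, -1.0]] [-1.1 -1.9  1.7] 0.12938286258909593 30.000202814117074
ab [537.3   9. ] yaw rel -0.969 shift tool mm [-0.4  0. ]
[-0.65875246  0.15833286  0.18288602]
```

Call:
servo_tool(commands=[[[1,0,0,0,0,0,-0.12],[1,0,0,0,0,0,-0.25],[1,0,0,-15,0,0,-0.25],[1,0,0,-40,0,0,-0.25],[1,0,0,-70,0,0,-0.25]]])

```text
time_s: 47.35
tcp_pos: [0.5236, -0.1168, 0.1761]
ee_rot: [[0.602, -0.798, -0.003], [-0.798, -0.602, 0.001], [-0.002, 0.002, -1.0]]
wrist_force: [-0.0, -0.3, -1.2]
gripper_width: 0.132
gripper_force: 30.0
```

Call:
servo_tool(commands=[[[1,0,0,0,0,0,-0.14],[1,0,0,0,0,0,-0.28],[1,0,0,0,0,0,-0.42],[1,0,0,0,0,0,-0.56],[1,0,0,0,0,0,-0.7]]])

```text
time_s: 47.85
tcp_pos: [0.5243, -0.1168, 0.1763]
ee_rot: [[0.976, -0.217, 0.0], [-0.217, -0.976, 0.001], [0.0, -0.001, -1.0]]
wrist_force: [-0.6, -1.1, -0.2]
gripper_width: 0.139
gripper_force: 30.0
```

```bash
python3 - <<'E'
from h import *
rel(465,-84)
E
```

```text
47.85 [ 0.5243 -0.1168  0.1763] [[0.976, -0.217, 0.0], [-0.217, -0.976, 0.001], [0.0, -0.001, -1.0]] [-0.6 -1.1 -0.2] 0.1386957940396011 30.00040277838707
ab [537.1   8.3] yaw rel -0.015 shift tool mm [-73.5 -91.3]
```

Call:
servo_tool(commands=[[[1,-25,-30,0,0,0,-0.015],[1,-50,-62,0,0,0,-0.015],[1,-73.5,-91.3,0,0,0,-0.015],[1,-73.5,-91.3,0,0,0,-0.015],[1,-73.5,-91.3,0,0,0,-0.015]]])

```text
time_s: 48.35
tcp_pos: [0.4729, -0.0109, 0.1768]
ee_rot: [[0.979, -0.206, 0.001], [-0.206, -0.979, 0.001], [0.001, -0.001, -1.0]]
wrist_force: [-0.0, 0.1, -0.3]
gripper_width: 0.138
gripper_force: 30.0
```

```bash
python3 - <<'E'
from h import *
rel(420.3,-440.8)
c=shot("wrist","w15.png");I=np.array(c["pixels"]);K=np.array(c["camera_matrix"])
def rect(z,ca,cb,h=36,s=.2):
    A,B=np.meshgrid(np.arange(ca+h,ca-h,-s),np.arange(cb-h,cb+h,s),indexing="ij")
    X=(A[...,None]*np.r_[TX,0]+B[...,None]*np.r_[TY,0])/1e3;X[...,2]=z
    p=X@np.array(c["R"]).T+np.array(c["t"]);n=np.hypot(p[...,0],p[...,1]);th=np.arctan2(n,p[...,2])
    return A-ca,B-cb,cv2.remap(I,(K[0,2]+K[0,0]*th*p[...,0]/n).astype(np.float32),(K[1,2]+K[1,1]*th*p[...,1]/n).astype(np.float32),cv2.INTER_LINEAR).astype(float)
for i,b in enumerate((8.7,-53.4,-115.1,-176.6)):
    A,B,m=rect(.021,537,b);y=(m[...,0]-m[...,2]>45)&(m[...,0]>1.5*m[...,2])&(np.hypot(A,B)<32)&(np.hypot(A,B)>15)
    print(i+1,y.sum(),"clip angle",np.median(np.arctan2(-B[y],A[y])).round(3))
    A,B,m=rect(.052,579.2,b,h=16);g=m.mean(2)  # lens blob on top plane
    k=(g>60)&(np.hypot(A,B)<9);print("  lens off",A[k].mean().round(1),B[k].mean().round(1),k.sum())
# key-foot / handle seen? held collar
E
```

```text
48.35 [ 0.4729 -0.0109  0.1768] [[0.979, -0.206, 0.001], [-0.206, -0.979, 0.001], [0.001, -0.001, -1.0]] [-0.   0.1 -0.3] 0.138079690325051 29.99984853900969
ab [465.4 -84.9] yaw rel -0.003 shift tool mm [ -46.3 -355.7]
1 3351 clip angle 0.037
  lens off 0.1 -1.3 4755
2 3373 clip angle 0.031
  lens off -0.1 -1.5 4822
3 3318 clip angle 0.038
  lens off -0.9 -1.0 4775
4 3086 clip angle 0.067
  lens off -1.0 -0.8 4533
```

All four clips are locked and the eyes are centred. I'll return the key now.

Call:
servo_tool(commands=[[[1,-6,-48,0,0,0,0],[1,-12,-96,0,0,0,0],[1,-18,-144,0,0,0,0],[1,-24,-192,0,0,0,0],[1,-31,-239,0,0,0,0]]])

```text
time_s: 48.9
tcp_pos: [0.4931, 0.2296, 0.1764]
ee_rot: [[0.978, -0.209, 0.0], [-0.209, -0.978, 0.0], [0.0, -0.0, -1.0]]
wrist_force: [0.3, -0.1, -0.9]
gripper_width: 0.138
gripper_force: 30.0
```

Call:
servo_tool(commands=[[[1,-6,-48,0,0,0,0],[1,-12,-90,0,0,0,0],[1,-15.3,-116.7,0,0,0,0],[1,-15.3,-116.7,0,0,0,0],[1,-15.3,-116.7,0,0,0,0]]])

```text
time_s: 49.4
tcp_pos: [0.5019, 0.3452, 0.1755]
ee_rot: [[0.978, -0.208, -0.001], [-0.208, -0.978, -0.001], [-0.001, 0.001, -1.0]]
wrist_force: [-0.0, -0.6, -1.3]
gripper_width: 0.136
gripper_force: 30.0
```

Call:
servo_tool(commands=[[[1,0,0,0,0,0,0],[1,0,0,0,0,0,0],[1,0,0,20,0,0,0],[1,0,0,35,0,0,0],[1,0,0,35,0,0,0]]])

```text
time_s: 49.9
tcp_pos: [0.5004, 0.3437, 0.1396]
ee_rot: [[0.978, -0.209, -0.004], [-0.209, -0.978, -0.003], [-0.003, 0.004, -1.0]]
wrist_force: [-0.9, -0.5, -2.2]
gripper_width: 0.137
gripper_force: 30.0
```

```bash
python3 - <<'E'
from h import *
rel(420.3,-440.8)
E
```

```text
49.9 [0.5004 0.3437 0.1396] [[0.978, -0.209, -0.004], [-0.209, -0.978, -0.003], [-0.003, 0.004, -1.0]] [-0.9 -0.5 -2.2] 0.1370583835489627 29.999809814617038
ab [ 420.6 -437.7] yaw rel -0.007 shift tool mm [-0.3 -3. ]
```

Call:
servo_tool(commands=[[[1,0,-2,0,0,0,0],[1,0,-2,0,0,0,0],[1,0,-2,0,0,0,0],[1,0,-2,0,0,0,0],[1,0,-2,0,0,0,0]]])

```text
time_s: 50.4
tcp_pos: [0.5019, 0.3478, 0.142]
ee_rot: [[0.978, -0.207, 0.0], [-0.207, -0.978, 0.001], [0.0, -0.001, -1.0]]
wrist_force: [0.5, -0.1, -0.4]
gripper_width: 0.138
gripper_force: 30.0
```

```bash
python3 - <<'E'
from h import *
rel(420.3,-440.8)
E
```

```text
50.4 [0.5019 0.3478 0.142 ] [[0.978, -0.207, 0.0], [-0.207, -0.978, 0.001], [0.0, -0.001, -1.0]] [ 0.5 -0.1 -0.4] 0.13787844709365135 29.999835630878806
ab [ 421.2 -442.1] yaw rel -0.005 shift tool mm [-0.9  1.3]
```

Lower 49.5 mm to just above the collar seat.

Call:
servo_tool(commands=[[[1,-0.9,1.3,5,0,0,0],[1,-0.9,1.3,15,0,0,0],[1,-0.9,1.3,27,0,0,0],[1,-0.9,1.3,39,0,0,0],[1,-0.9,1.3,48,0,0,0]]])

```text
time_s: 50.9
tcp_pos: [0.5002, 0.346, 0.0917]
ee_rot: [[0.978, -0.207, -0.002], [-0.207, -0.978, -0.002], [-0.001, 0.002, -1.0]]
wrist_force: [-6.1, -4.1, 35.3]
gripper_width: 0.136
gripper_force: 30.0
```

Call:
servo_tool(commands=[[[1,0,0,0,0,0,0],[1,0,0,0.5,0,0,0],[1,0,0,1,0,0,0],[1,0,0,1,0,0,0],[1,0,0,1,0,0,0]]])

```text
time_s: 51.4
tcp_pos: [0.5007, 0.3466, 0.0926]
ee_rot: [[0.978, -0.208, 0.0], [-0.208, -0.978, 0.0], [0.0, -0.0, -1.0]]
wrist_force: [0.0, 1.2, -0.2]
gripper_width: 0.133
gripper_force: 30.0
```

```bash
python3 - <<'E'
from h import *
rel(420.3,-440.8)
E
```

```text
51.4 [0.5007 0.3466 0.0926] [[0.978, -0.208, 0.0], [-0.208, -0.978, 0.0], [0.0, -0.0, -1.0]] [ 0.   1.2 -0.2] 0.132942698910526 29.999887668527663
ab [ 420.3 -440.6] yaw rel -0.005 shift tool mm [ 0.  -0.2]
```

Seated. I'll open the gripper, rise, and verify.

Call:
servo_tool(commands=[[[0.5,0,0,0,0,0,0],[0.5,0,0,0,0,0,0],[0.5,0,0,0,0,0,0],[0.5,0,0,0,0,0,0],[0.5,0,0,0,0,0,0]]])

```text
time_s: 51.9
tcp_pos: [0.5007, 0.3466, 0.0927]
ee_rot: [[0.978, -0.207, 0.0], [-0.207, -0.978, 0.0], [0.0, -0.0, -1.0]]
wrist_force: [-0.6, 0.4, 0.3]
gripper_width: 0.464
gripper_force: 0.0
```

Call:
servo_tool(commands=[[[0.5,0,0,-20,0,0,0],[0.5,0,0,-50,0,0,0],[0.5,0,0,-90,0,0,0],[0.5,-30,0,-120,0,0,0],[0.5,-70,0,-141,0,0,0]]])

```text
time_s: 52.4
tcp_pos: [0.4331, 0.3615, 0.2358]
ee_rot: [[0.978, -0.21, 0.003], [-0.21, -0.978, 0.002], [0.002, -0.003, -1.0]]
wrist_force: [0.5, 0.3, 0.0]
gripper_width: 0.5
gripper_force: 0.0
```

Call:
servo_tool(commands=[[[0.5,0,0,0,0,0,0],[0.5,0,0,0,0,0,0],[0.5,0,0,0,0,0,0],[0.5,0,0,0,0,0,0],[0.5,0,0,0,0,0,0]]])

```text
time_s: 52.9
tcp_pos: [0.4327, 0.3606, 0.2324]
ee_rot: [[0.978, -0.209, -0.001], [-0.209, -0.978, -0.002], [-0.001, 0.002, -1.0]]
wrist_force: [1.1, -0.4, -0.4]
gripper_width: 0.5
gripper_force: 0.0
```

```bash
python3 - <<'E'
from h import *
st();c=shot("wrist","w16.png");I=np.array(c["pixels"]);g=I.max(2)
P=(TX*419.9+TY*-440.5)/1e3
u,v=wfish(c,[*P,.117]).round().astype(int);print(u,v)
m=(g[v-35:v+35,u-35:u+35]<50).astype(np.uint8);n,l,s,ce=cv2.connectedComponentsWithStats(m)
for i in range(1,n):
    if s[i,4]>100:
        q=ce[i]+[u-35,v-35];p=fish(c,q,.117);print(s[i],q.round(1),"world@.117",p.round(4),ab(p))
        pts=np.argwhere(l==i)[:,::-1].astype(np.float32);print(cv2.minAreaRect(pts))
E
```

```text
52.9 [0.4327 0.3606 0.2324] [[0.978, -0.209, -0.001], [-0.209, -0.978, -0.002], [-0.001, 0.002, -1.0]] [ 1.1 -0.4 -0.4] 0.5002626001345057 0.0
323 120
[ 27  15  16  40 353] [322.1 122.1] world@.117 [0.4987 0.3479 0.117 ] [ 418.  -441.5]
((34.588592529296875, 34.51210021972656), (39.27713394165039, 14.19974136352539), 88.31531524658203)
```

```bash
python3 -c "
from station import r
print(r.finish_job())"
```

```text
the job is handed in; nothing more can be done
None
```

All four test eyes are seated in the carrier and locked by the wing key, the key is back upright in its stand, and the job was handed in at about 53 s; the hand-in returned no verdict.

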